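Flip the L key and nip up the sample clamp's stiff screw

TASK

The large socket screw of the sample clamp has only been spun down and is still loose. Take the L-shaped square key out of its slanted holder on the clamp, flip it so that its short arm goes down into the screw's socket, and use the level long arm as a lever to turn the stiff screw clockwise (seen from above) by about an eighth of a turn. Leave the key seated in the screw and let go.

Things in the scene. Friction and masses are not known exactly. Their poses are not given: they have to be found in the camera images.
- square_key: Loose steel L-shaped square key, section 17 x 17 mm, 0.13 to 0.23 kg. Origin: the bend. +y runs along the long arm (160 mm from bend to end), -z along the short arm (63 mm); sides face +x and -x: grip along x. Starts in the clamp's holder, bend up, long arm leaning 40 deg from vertical, its last 48 mm in the bore; grasp it 30 to 100 mm from the bend. In use: short arm down, long arm level.
- short_tip (a point): Centre of the end face of the key's short arm, 63 mm from the bend; axes as the key's. Flipping is a turn of about 50 deg about the key's x axis, after which its axes are parallel to those of socket. Centre of mass of the key: about 55 mm from the bend along the long arm; when let go in the socket it sags by up to 13 deg in the play and stays.
- socket (a point): Centre of the mouth of the large screw's socket, at the rim of its 50 mm wide round head, 50 mm above the bench; does not turn. z up, y level from key holder to resin sample. Countersunk from 31 mm to a square hole 19.6 x 19.6 mm at 11 mm depth; floor 32 mm below the rim. With clamp_screw at 0 two walls face +x and -x: the key drops in with its long arm along +y. Free play about 9 deg either way.
- sample_clamp: Clamp fixed to the bench, origin on the bench under the screw's axis, axes as socket. Base plate 110 x 215 mm; steel strap up to 49 mm above the bench; four small fixed screws at its corners. The slanted key holder, 31 mm wide and up to 75 mm high, stands 50 to 115 mm from the screw toward -y; its bore (2 mm play) opens upward and toward -y. +y and +x sides are free for lever and hand.
- clamp_screw (a joint): Angle of the large screw, rad: 0 at the start, growing clockwise seen from above (long arm swings from the clamp's +y toward its +x), dead stop at 1.4. Stiff: about 0.7 N m turns it (7 N at 100 mm from its axis); it stays where left. It lags the key by the free play, 0.15 to 0.3 rad. An eighth of a turn is 0.79 rad.

How it is judged:
By the outcome, as a careful person would: the job done as asked, in the order asked, and still so for the second after the job is handed in, with the robot touching nothing.
It also fails if it takes over 48 s, if anything falls off the work surface, if the arm or the gripper's body presses on something with over 40 N, if the wrist force passes 120 N, or if a joint passes its speed limit or range.

ROBOT

A 6-joint arm with a two-finger parallel gripper is mounted at the origin on the work surface; the furniture and walls round the work are solid. World frame = base frame: x ahead of the robot, y to its left, z up, the work surface at z = 0. Lengths are in m, angles in rad, forces in N, time in s.
With the tool pointing down it reaches from about 0.35 to 0.85 m from the base axis. Payload 8.1 kg.
Tool frame: the origin (TCP) lies at the very end of the fingers, on their centre line; the grasp point (between the pads) lies manip.hold_point_z behind it (manip.hold_point_z is the distance from the TCP to the grasp point, in m); z points along the fingers, y is the direction in which the jaws open and shut (so a half turn about z gives the same grasp; the last joint's range is limited). The gripper opens to 93 mm and grips with 3 to 60 N. Pads are 15 mm wide; open, the fingers measure 128 mm over their backs; the gripper's body (75 mm by 188 mm) begins 65 mm behind the grasp point.
Start: joints at [-1.312, 0.13, 1.488, -0, 1.523, -0.085], TCP at [0.202, -0.565, 0.219] pointing down, gripper open.
Joint ranges: [-2.96, 2.96], [-0.89, 2.26], [0.02, 2.5], [-1.34, 4.48], [0, 2.73], [-2.66, 2.66]. Speed limits (rad/s): [2.39, 2.39, 2.79, 3.14, 3.14, 3.14].

INTERFACE

Orientations are given as a rotation vector (axis times angle).
In Python, from rig import manip, eyes, order, models gives the robot as it stands.
- The arm moves only by the tool apply_moves, never from a script. Its argument "targets" is a list that holds one entry, the list of rows, each a list of 7 numbers: the opening, from -1 (shut) to 1 (fully open), so that 0 is half open, then the shift along the world's x, y, z in mm, then the turn, a rotation vector about the world's x, y, z in rad. A call has 1 to 12 rows; each row shifts and turns the commanded pose from where the row before left it; what a row does not reach is not made up. A row lasts 1/10 s, in which the tool goes at most 50 mm and 8.59 degrees, less where a joint would pass 70% of its speed; a pose out of reach is approached as far as the arm can. A call with a gripper value outside its range is refused whole. The fingers move at their own pace and stop on an object; the grip force is fixed at half the most. Time passes only in rows, so rows that do not move let the fingers close. It gives the time, the measured TCP pose, the force and the opening at its end, in the units of the state.
- manip.state(): the state, without advancing time (a new reading comes with each control period).
- eyes.snapshot(name): name is "side" or "top" or "wrist"; returns (picture, depth): 420x560x3 uint8, red, green, blue; 420x560 float32, m along the optical axis (not along the pixel's ray), 0 where there is no reading.
- eyes.camera_params(name): a dict with "fx", "fy", "cx", "cy" (pixels), "R" (3x3) and "t" (3): a world point X has camera coordinates R X + t. Camera axes: x right, y down, z forward; pixel columns grow to the right and rows downward; lengths in m; the calibration is good to about 2 mm. A picture is of the moment at which its call begins: read the wrist's pose just before it. camera_params takes no time and is no camera call; for the wrist camera it gives the pose at the moment of the call.
- order.finish_job(): hands the job in, once; it reports no verdict.
Trained networks look in the newest picture that a camera, given by its name, has taken for a name from the list of things; names that differ only in an ending like _2 or _b are one class to them, and where a whole thing is asked for, a point or a joint stands for the part that bears it (a point fixed in the world has none). Each returns a list of dicts, best first, with "p" (0 to 1); they miss things now and then, are a little off and sometimes report something else, mostly with a low value. They report only what shows in the picture. A call takes as long as a camera call.
- models.outline_of(thing, camera): "mask" (420x560 bool, what is visible of it) and "box" ([left, top, right, bottom] in pixels, round what is visible of it).
The state is a dict: "t": time; "joints": joint angles; "dq": joint speeds; "joint_efforts": joint torques, N m; "ee_pos": TCP position; "tool_rot": TCP orientation; "ft_force": force on the tool from outside, world axes, zero at the start; "moment": the same for the moment, N m; "grip_width": opening from 0.0 (shut) to 1.0 (fully open).
Only numpy, scipy, OpenCV 4.12 (cv2) and the standard library are available. Lean on these libraries where they do the work, as an engineer would, in place of code of your own. Each camera call takes 0.05 s, during which the arm holds its last target. There are 200 camera calls.

## Working session

There is one attempt and no reset: what is moved stays moved. The work goes in short steps, Python scripts to look and compute and a tool call to move; the robot and the scene stay as the last step left them, time stands still between calls to the robot, and variables do not carry over. Pictures are saved under pics/ and viewed, about 8 in all and at most 12, crops included, and the job is handed in when it is done.

Besides the shell and the picture viewer there is one more tool, called in YAML: its name, and indented under it one key for each argument. apply_moves: Moves the arm, as the interface text tells. Its arguments: {"type":"object","properties":{"targets":{"type":"array","items":{"type":"array","items":{"type":"array","items":{"type":"number"}}}}},"required":["targets"]}

```bash
ls; mkdir -p pics; python3 - <<'E'
from rig import manip, eyes, order, models
import cv2, numpy as np
print(manip.hold_point_z, manip.state())
ims=[]
for n in ("side","top"):
    im,d=eyes.snapshot(n); np.savez(f"{n}0.npz",im=im,d=d)
    cv2.imwrite(f"pics/{n}0.png",im[:,:,::-1])
    print(n,{k:np.round(v,3).tolist() for k,v in eyes.camera_params(n).items()})
    for th in ("square_key","sample_clamp","clamp_screw"):
        for r in models.outline_of(th,n)[:2]: print(th,r["p"],r["box"],r["mask"].sum())
E
```

```text
pics
0.0188 {'t': 0.0, 'joints': array([-1.31239891e+00,  1.31155512e-01,  1.48925112e+00, -1.22620784e-05,
        1.52301615e+00, -8.54236247e-02]), 'dq': array([-0.00026474, -0.00062865, -0.00097251, -0.00032945,  0.00099855,
       -0.00043366]), 'joint_efforts': array([-2.45538227e-03, -5.59857917e+01, -4.91749084e+01,  7.64363562e-02,
        3.55131144e-02, -1.36816766e-04]), 'ee_pos': array([ 0.20211049, -0.56433431,  0.2176063 ]), 'tool_rot': array([-3.09348922e+00, -5.37105811e-01,  2.67330758e-04]), 'ft_force': array([-0.55498232, -0.66669788,  0.02216137]), 'moment': array([ 0.02346032, -0.02801928,  0.01789376]), 'grip_width': 0.9999781073520978}
side {'fx': 394.353, 'fy': 394.353, 'cx': 276.533, 'cy': 211.587, 'R': [[0.998, -0.056, 0.005], [-0.02, -0.442, -0.897], [0.052, 0.895, -0.442]], 't': [-0.589, 0.071, 0.956]}
square_key 0.95 [252.4, 221.2, 277.6, 259.4] 590
sample_clamp 0.56 [213.1, 207.5, 283.1, 276.6] 2577
clamp_screw 0.55 [231.9, 224.3, 253.2, 241.4] 311
top {'fx': 505.841, 'fy': 505.841, 'cx': 275.238, 'cy': 212.346, 'R': [[0.028, -0.999, 0.019], [-0.994, -0.03, -0.108], [0.108, -0.016, -0.994]], 't': [-0.137, 0.569, 0.937]}
square_key 0.84 [281.1, 209.3, 357.1, 235.1] 796
sample_clamp 0.89 [181.4, 204.8, 296.7, 281.2] 6060
sample_clamp 0.53 [222.9, 228.5, 248.7, 251.8] 563
clamp_screw 0.57 [221.4, 227.3, 250.0, 251.3] 552
```

```bash
python3 - <<'E'
import cv2, numpy as np
s=np.load("side0.npz")["im"];t=np.load("top0.npz")["im"]
a=cv2.resize(s[180:300,190:310],(600,600),interpolation=cv2.INTER_CUBIC)
b=cv2.resize(t[175:315,170:370],(800,560),interpolation=cv2.INTER_CUBIC)
cv2.imwrite("pics/b.png",b[:,:,::-1])
c=np.hstack([cv2.resize(s,(400,300)),cv2.resize(t,(400,300))])
c=np.vstack([c,np.hstack([cv2.resize(a,(300,300)),np.zeros((300,500,3),np.uint8)])])
cv2.imwrite("pics/c.png",c[:,:,::-1])
E
```

```text
(no output)
```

View pics/b.png

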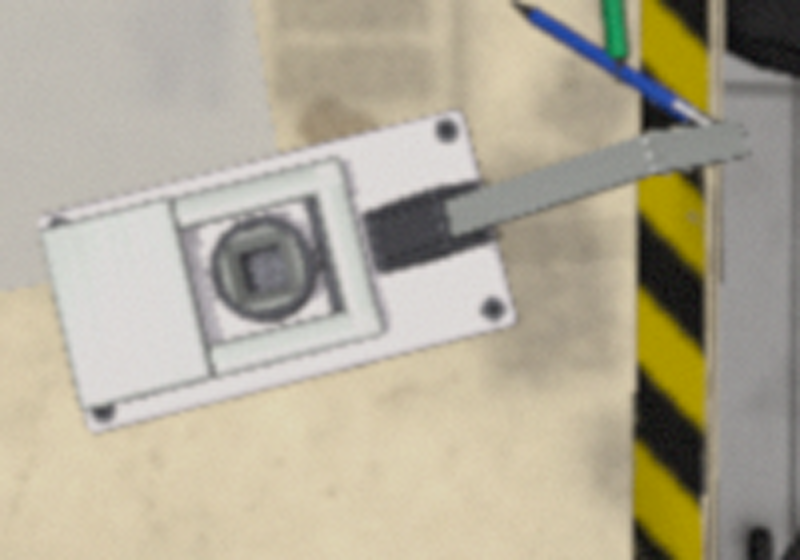

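View pics/c.png

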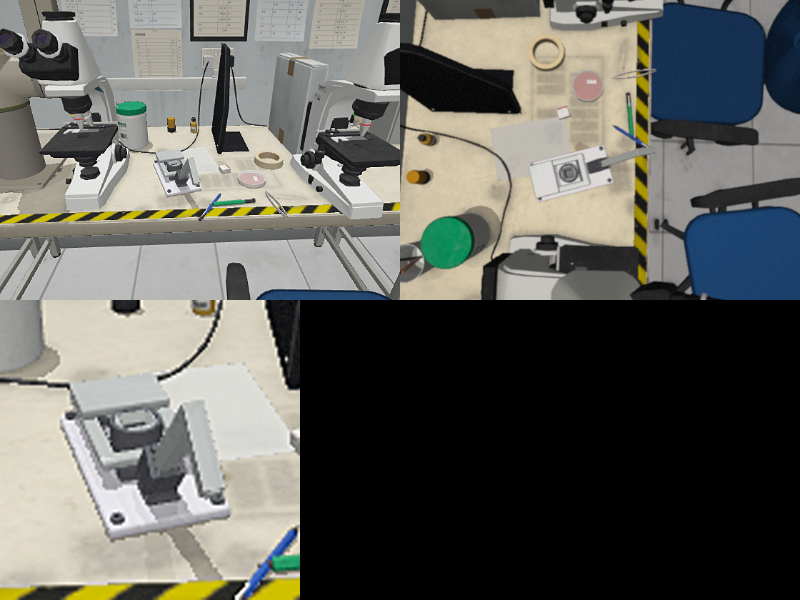

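```bash
cat > h.py <<'E'
from rig import manip, eyes, order, models
import cv2, numpy as np
from scipy.spatial.transform import Rotation as Ro
def look(n):
    P=eyes.camera_params(n); im,d=eyes.snapshot(n); return im,d,P
def pts(mask,d,P):
    v,u=np.nonzero(mask&(d>0)); z=d[v,u]
    return (np.c_[(u-P["cx"])/P["fx"]*z,(v-P["cy"])/P["fy"]*z,z]-P["t"])@P["R"]
def ray(u,v,P,zw):   # pixel -> world point on plane z=zw
    r=P["R"].T@np.array([(u-P["cx"])/P["fx"],(v-P["cy"])/P["fy"],1]); c=-P["R"].T@P["t"]
    return c+r*(zw-c[2])/r[2]
def proj(X,P):
    c=P["R"]@X+P["t"]; return c[:2]/c[2]*[P["fx"],P["fy"]]+[P["cx"],P["cy"]]
E
python3 - <<'E'
from h import *
np.set_printoptions(precision=4,suppress=True)
for n in("top","side"): P=eyes.camera_params(n); print(n,-P["R"].T@P["t"])
for n in ("top","side"):
    im,d,P=look(n)
    for th in ("clamp_screw","square_key","sample_clamp"):
        r=models.outline_of(th,n)[0]; m=cv2.erode(r["mask"].astype(np.uint8),np.ones((3,3)))>0
        X=pts(m,d,P); print(n,th,len(X),"med",np.median(X,0),"lo",np.percentile(X,3,0),"hi",np.percentile(X,97,0))
        if th=="square_key":
            c=X.mean(0);U,S,V=np.linalg.svd(X-c); print("dir",V[0],S)
        if th=="sample_clamp":
            # plate outline at z~? use minAreaRect of near-plate points
            q=X[:,:2].astype(np.float32); print(cv2.minAreaRect((q*1000)))
P=eyes.camera_params("top")
# plate corners from crop (/4 + offset)
for u,v in [(460,110),(517,325),(95,432),(40,217)]: print(ray(170+u/4,175+v/4,P,0.01))
print("screw",ray(170+265/4,175+268/4,P,0.05))
for u,v in [(447,212),(648,150),(745,140)]: print(u,ray(170+u/4,175+v/4,P,0.1))
E
```

```text
top [ 0.4682 -0.1049  0.9958]
side [ 0.5393 -0.8578  0.4892]
top clamp_screw 486 med [ 0.514  -0.0469  0.0456] lo [ 0.4945 -0.0691  0.0152] hi [ 0.5338 -0.0278  0.0509]
top square_key 640 med [ 0.5554 -0.1947  0.122 ] lo [ 0.5379 -0.2545  0.0704] hi [ 0.5749 -0.1403  0.1508]
dir [ 0.2343 -0.8242  0.5155] [1.0164 0.3689 0.1104]
top sample_clamp 5631 med [ 0.5127 -0.0506  0.0365] lo [ 0.4542 -0.1476  0.0083] hi [0.5757 0.0395 0.0551]
((515.290771484375, -52.857421875), (105.88655853271484, 209.35025024414062), 15.97111701965332)
side clamp_screw 2113 med [ 0.5044 -0.0824  0.0342] lo [ 0.4538 -0.1599  0.0098] hi [0.5629 0.0273 0.0509]
side square_key 448 med [ 0.5599 -0.2294  0.1217] lo [ 0.5359 -0.2616  0.0721] hi [ 0.5734 -0.1591  0.1496]
dir [-0.287   0.8562 -0.4297] [0.7215 0.3445 0.0901]
side sample_clamp 2229 med [ 0.5047 -0.0844  0.0321] lo [ 0.452  -0.1607  0.0079] hi [0.5672 0.0277 0.0508]
((509.95166015625, -58.37664031982422), (102.8354721069336, 207.91009521484375), 17.523897171020508)
[ 0.5955 -0.1396  0.01  ]
[ 0.4911 -0.17    0.01  ]
[0.4339 0.032  0.01  ]
[0.5367 0.0634 0.01  ]
screw [ 0.5133 -0.0491  0.05  ]
447 [ 0.5381 -0.1318  0.1   ]
648 [ 0.5685 -0.2208  0.1   ]
745 [ 0.5743 -0.2642  0.1   ]
```

```bash
cat >> h.py <<'E'
from scipy.optimize import least_squares
def box(p,lo,hi):
    c=(np.array(lo)+hi)/2;h=(np.array(hi)-lo)/2;q=abs(p-c)-h
    return np.linalg.norm(np.maximum(q,0),axis=1)+np.minimum(q.max(1),0)
def sdf(q,w=.0085):
    return np.minimum(box(q,[-w,-w,-w],[w,.16,w]),box(q,[-w,-w,-.063],[w,w,w]))
def keyR(yaw,lean): return (Ro.from_euler('z',yaw)*Ro.from_euler('x',lean)).as_matrix()
def fitkey(X,p0,free=(0,1,2,3,4)):
    p0=np.array(p0,float);free=list(free)
    def f(a):
        p=p0.copy();p[free]=a;return sdf((X-p[:3])@keyR(p[3],p[4]))
    s=least_squares(f,p0[free],loss='soft_l1',f_scale=.002,x_scale=[.01 if i<3 else .1 for i in free]); p=p0.copy();p[free]=s.x
    return p,np.median(abs(f(s.x)))
E
python3 - <<'E'
from h import *
np.set_printoptions(precision=4,suppress=True)
A=[]
for n in ("top","side"):
    im,d,P=look(n); r=models.outline_of("square_key",n)[0]
    X=pts(cv2.erode(r["mask"].astype(np.uint8),np.ones((3,3)))>0,d,P);A.append(X)
    np.save("key_%s.npy"%n,X)
for X in (A[0],A[1],np.vstack(A)):
    p,e=fitkey(X,[.565,-.235,.135,.28,np.radians(-50)]); print(p,np.degrees(p[3:]),e)
    sc=np.array([.5133,-.0491,.05]); print("bend in clamp",Ro.from_euler('z',-16.1,degrees=True).apply(p[:3]-sc))
E
```

```text
[ 0.5589 -0.2149  0.1414  0.2953 -0.8265] [ 16.9192 -47.3521] 0.0006700400175086909
bend in clamp [-0.0021 -0.1719  0.0914]
[ 0.5627 -0.2264  0.1539  0.2855 -0.8006] [ 16.357  -45.8727] 0.0007724117563273781
bend in clamp [-0.0017 -0.1841  0.1039]
[ 0.5622 -0.2259  0.1537  0.2836 -0.8211] [ 16.2495 -47.0439] 0.0008587806883191499
bend in clamp [-0.002  -0.1835  0.1037]
```

```bash
python3 - <<'E'
from h import *
H=np.full((24,24),0.)
for n in("top","side"):
    im,d,P=look(n); X=pts(d>0,d,P)
    ok=(X[:,0]>-.2)&(X[:,0]<1)&(X[:,1]>-.75)&(X[:,1]<.45)&(X[:,2]>-.1)&(X[:,2]<.9); X=X[ok]
    i=((X[:,0]+.2)/.05).astype(int);j=((X[:,1]+.75)/.05).astype(int)
    np.maximum.at(H,(i,j),X[:,2])
print("y   "," ".join("%3d"%(-75+5*j) for j in range(24)))
for i in range(24): print("%4d"%(-20+5*i)," ".join("%3d"%round(h*100) for h in H[i]))
E
```

```text
y    -75 -70 -65 -60 -55 -50 -45 -40 -35 -30 -25 -20 -15 -10  -5   0   5  10  15  20  25  30  35  40
 -20   0   0   0   0   0   0   0   0   0   0   0   0   0   0   0   0   0   0   0   0   0   0   0  53
 -15   0   0   0   0   0   0   0   0   0   0   0   0   0   0   0   0   0   0   0   0   0   0   1  53
 -10   0   0   0   0   0   0   0   0   0   0   0   0   0   0   0   0   0   0   0   0   0   0   1  53
  -5   0   0   0   0   0   0   0   0   0   0   0   0   1  14   0   0   0   0   0   0   0   0   1  14
   0   0   0   0   0   0   0   0   0   0   0   0   0   1  34  39  39   1   1   0   0   0   0   0   8
   5   0   0   0   0   0   0   0   0   0   0   0   0   1  34  39  26   1   0   0   0   0   0   0  53
  10   0   0   0   0   0   0   0   0   0   0   0   0   1  51  48  26   1   0   0   0   0   0  40  53
  15   0   0   0   0   0   0   0   0   0   0  18  18  18  51  51  52  52   0   0   0   0   0  44  53
  20   0   0   0   0   0   0   0   0  46  46  43  49  49  20  52  52  23  23   0   0  12  12  41  53
  25   0   0   0   0   0   0   0   0  46  45  43  49  49  41  36  32  29  23  17  17  12  
[... 724 characters left out ...]
 0   0   0   0   0   0   0   0   0   0   1   0   0   0   2   0  22  29  36  38  38  38  53  53
  70   0   0   0   0   0   0   0   0   0   1   2   1   2   2   2   0  22  28  36  38  38  38  53  53
  75   0   0   0   0   0   0   0   0   0   1   1   1   2   2   2   2   1   1   1   1   1   1  53  53
  80   0   0   0   0   0   0   0   0   0   1   1   1   2   2   3   3   3   1   1   1   0   0  52  53
  85   0   0   0   0   0   0   0   0   0   1   0   0   1   0   3   3   3   0   0   1   0   0   2  54
  90   0   0   0   0   0   0   0   0   0  18  35  36  19  30  30   4   1  34  34  34  34  34  33  54
  95   0   0   0   0   0   0   0   0  42  44  49  49  38  32  31  27  34  34  34  34  34  34  40  54
```

View pics/side0.png

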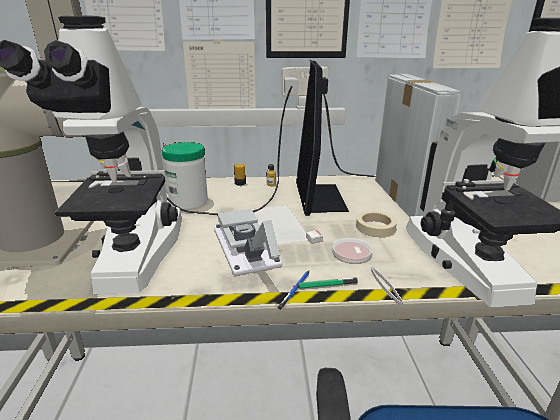

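```bash
python3 - <<'E'
from h import *
for n in("top","side"):
    D=np.load(f"{n}0.npz");d=D["d"];P=eyes.camera_params(n)
    g=np.maximum(abs(cv2.Sobel(d,cv2.CV_32F,1,0)),abs(cv2.Sobel(d,cv2.CV_32F,0,1)))<.15
    X=pts((d>0)&g,d,P)
    print(n)
    for y in np.arange(-.4,.2,.04):
        s=""
        for z in np.arange(.05,.65,.06):
            m=(abs(X[:,1]-y)<.02)&(abs(X[:,2]-z)<.03)&(X[:,0]<.42)&(X[:,0]>-.3)
            s+=" z%.2f:%.2f-%.2f"%(z,X[m,0].min(),X[m,0].max()) if m.sum()>3 else ""
        print("y%.2f"%y,s)
E
```

```text
top
y-0.40 
y-0.36 
y-0.32  z0.47:0.31-0.31
y-0.28  z0.41:0.31-0.32 z0.47:0.31-0.32
y-0.24  z0.35:0.32-0.32 z0.41:0.31-0.32
y-0.20  z0.17:0.28-0.35 z0.35:0.31-0.32 z0.41:0.30-0.32
y-0.16  z0.17:0.30-0.35 z0.35:0.31-0.33 z0.41:0.30-0.32
y-0.12  z0.05:0.33-0.33 z0.17:0.30-0.35 z0.35:0.32-0.33 z0.41:0.31-0.32
y-0.08  z0.05:0.33-0.34 z0.17:0.30-0.35 z0.29:0.31-0.32 z0.35:0.29-0.33 z0.41:0.29-0.32
y-0.04  z0.05:0.32-0.35 z0.11:0.29-0.34 z0.17:0.29-0.35 z0.23:0.31-0.31 z0.29:0.27-0.32 z0.35:0.27-0.32
y-0.00  z0.05:0.34-0.35 z0.11:0.29-0.35 z0.17:0.31-0.32 z0.23:0.31-0.32 z0.29:0.27-0.32 z0.35:0.27-0.31
y0.04  z0.05:0.31-0.35 z0.11:0.31-0.33 z0.17:0.32-0.32 z0.23:0.31-0.32 z0.29:0.26-0.32
y0.08  z0.05:0.31-0.35 z0.11:0.31-0.32 z0.17:0.31-0.32 z0.23:0.24-0.32 z0.29:0.25-0.31
y0.12  z0.05:0.29-0.33 z0.11:0.31-0.31 z0.17:0.31-0.31 z0.23:0.24-0.31
y0.16  z0.05:0.30-0.39 z0.11:0.30-0.39 z0.17:0.30-0.39
y0.20  z0.05:0.39-0.40 z0.11:0.39-0.40 z0.17:0.29-0.40
side
y-0.40 
y-0.36 
y-0.32  z0.41:0.22-0.31 z0.47:0.22-0.31
y-0.28  z0.41:0.22-0.32 z0.47:0.23-0.32
y-0.24  z0.05:0.22-0.31 z0.35:0.22-0.32 
[... 345 characters left out ...]
0.41:0.30-0.32 z0.47:0.23-0.30
y-0.08  z0.05:-0.04-0.34 z0.11:-0.02-0.04 z0.17:0.00-0.34 z0.23:0.02-0.28 z0.29:0.03-0.31 z0.35:0.31-0.32
y-0.04  z0.05:-0.04-0.35 z0.11:0.03-0.33 z0.17:0.03-0.34 z0.23:0.03-0.31 z0.29:0.03-0.31 z0.35:0.04-0.31 z0.41:0.05-0.15 z0.47:0.14-0.22 z0.53:0.15-0.22
y-0.00  z0.05:0.06-0.35 z0.11:0.06-0.35 z0.17:0.06-0.31 z0.23:0.06-0.31 z0.29:0.06-0.32 z0.35:0.06-0.09 z0.41:0.03-0.05 z0.47:0.20-0.21 z0.53:0.20-0.21
y0.04  z0.05:0.31-0.34 z0.11:0.31-0.32 z0.17:0.31-0.31 z0.23:0.06-0.32 z0.29:0.31-0.32 z0.47:0.19-0.20 z0.53:0.19-0.20
y0.08 
y0.12  z0.05:0.30-0.33
y0.16  z0.05:0.29-0.39 z0.11:0.29-0.39 z0.17:0.29-0.39
y0.20  z0.05:0.29-0.40 z0.11:0.29-0.40 z0.17:0.29-0.40
```

View pics/top0.png

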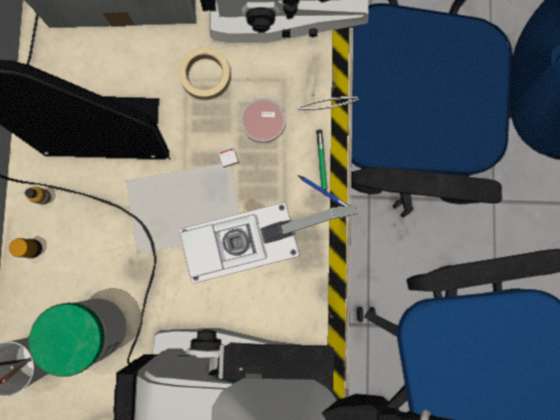

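apply_moves:
  targets:
    - [[1, 0, 0, 30, 0, 0, 0], [1, 0, 0, 30, 0, 0, 0], [1, 0, 0, 30, 0, 0, 0], [1, 0, 0, 30, 0, 0, 0], [1, 0, 0, 30, 0, 0, 0], [1, 0, 0, 30, 0, 0, 0]]

```text
t: 1.7
ee_pos: [0.2022, -0.5647, 0.4]
tool_rot: [3.095, 0.537, -0.0]
ft_force: [0.2, -0.7, -0.8]
grip_width: 0.998
```

```bash
python3 - <<'E'
from rig import manip
s=manip.state();print(s["t"],s["joints"].tolist(),s["ee_pos"].tolist(),s["tool_rot"].tolist())
E
```

```text
1.7 [-1.3123928271294947, 0.13223101576770238, 1.159101186392916, -2.7905106709109642e-05, 1.8500277626259716, -0.08538194335605448] [0.20221836095422915, -0.5647497363108367, 0.3999609057301297] [3.0950657137917688, 0.5373095586312454, -1.0394876504003901e-05]
```

apply_moves:
  targets:
    - [[1, 0, 0, 30, 0, 0, 0], [1, 0, 0, 30, 0, 0, 0], [1, 0, 0, 30, 0, 0, 0], [1, 0, 0, 30, 0, 0, 0], [1, 0, 0, 30, 0, 0, 0], [1, 0, 0, 30, 0, 0, 0]]

```text
t: 2.3
ee_pos: [0.2022, -0.5646, 0.58]
tool_rot: [3.095, 0.537, 0.0]
ft_force: [-0.1, -0.4, 0.9]
grip_width: 1.001
```

```bash
python3 - <<'E'
from rig import manip
s=manip.state();print(s["t"],s["joints"].tolist(),s["ee_pos"].tolist(),s["tool_rot"].tolist())
E
```

```text
2.3 [-1.3124010202957226, 0.3389869492254598, 0.5704502970659755, -2.948802921993613e-05, 2.2316185785146905, -0.08540594657245953] [0.20216915283324052, -0.5645774850247745, 0.5800188901495287] [3.094766027473542, 0.537266139051325, 3.641487224897073e-05]
```

apply_moves:
  targets:
    - [[1, 27, 38, 8, 0, 0, 0.126], [1, 27, 38, 8, 0, 0, 0.126], [1, 27, 38, 8, 0, 0, 0.126], [1, 27, 38, 8, 0, 0, 0.126], [1, 27, 38, 0, 0, 0, 0.126], [1, 27, 38, 0, 0, 0, 0.126], [1, 27, 38, 0, 0, 0, 0.126], [1, 27, 38, 0, 0, 0, 0.126], [1, 27, 38, 0, 0, 0, 0.126], [1, 27, 38, 0, 0, 0, 0.126], [1, 27, 38, 0, 0, 0, 0.126], [1, 27, 38, 0, 0, 0, 0.126]]

```text
t: 3.5
ee_pos: [0.5269, -0.107, 0.6109]
tool_rot: [1.877, 2.519, 0.0]
ft_force: [1.0, -1.6, 0.2]
grip_width: 0.998
```

```bash
python3 - <<'E'
from rig import manip
s=manip.state();print(s["t"],s["joints"].tolist(),s["ee_pos"].tolist(),s["tool_rot"].tolist())
E
```

```text
3.5 [-0.2956857907102212, 0.1941184444335089, 0.6794888383202413, -8.694291051402694e-05, 2.2673266531750977, -0.5859493502069629] [0.5269470011749576, -0.10701978169281964, 0.6109039288106888] [1.8765024175935512, 2.5187906549605175, 0.00025090252726933177]
```

apply_moves:
  targets:
    - [[1, 0, 0, -30, -0.131, -0.038, 0], [1, 0, 0, -30, -0.131, -0.038, 0], [1, 0, 0, -30, -0.131, -0.038, 0], [1, 0, 0, -30, -0.131, -0.038, 0], [1, 0, 0, -30, -0.131, -0.038, 0], [1, 0, 0, -30, -0.132, -0.039, 0], [1, 0, 0, -20, 0, 0, 0]]

```text
t: 4.2
ee_pos: [0.5241, -0.1066, 0.4047]
tool_rot: [1.443, 1.944, -0.635]
ft_force: [-0.7, 1.0, -0.6]
grip_width: 0.997
```

```bash
cat > fk.py <<'E'
from h import *
def fk(q,p):
    h,L1,L2,e,L3,lat=p
    q1,q2,q3,q4,q5,q6=q; c,s=np.cos,np.sin
    w=np.array([L1*s(q2)+L2*s(q2+q3)+e*c(q2+q3),0,h+L1*c(q2)+L2*c(q2+q3)-e*s(q2+q3)])
    R=Ro.from_euler('ZYZYZ',[q1,q2+q3,q4,q5,q6])
    W=Ro.from_euler('Z',q1).apply(w+[0,lat,0]); return W+R.apply([0,0,L3]),R,W
E
python3 - <<'E'
from fk import *
np.set_printoptions(precision=4,suppress=True)
s=manip.state();print(s["t"],s["joints"].tolist(),s["ee_pos"],s["tool_rot"],s["ft_force"])
D=[([-1.3123989,.13115551,1.48925,0,1.523016,-.0854236],[.20211,-.564334,.217606],[-3.09349,-.537106,0]),
([-1.312393,.132231,1.159101,0,1.850028,-.085382],[.202218,-.56475,.39996],[3.095,.5373,0]),
([-1.312401,.338987,.57045,0,2.231619,-.085406],[.202169,-.564577,.580019],[3.0948,.5373,0]),
([-.295686,.194118,.679489,0,2.267327,-.585949],[.526947,-.10702,.610904],[1.8765,2.5188,0]),
(s["joints"],s["ee_pos"],s["tool_rot"])]
f=lambda p:np.concatenate([fk(q,p)[0]-x for q,x,_ in D])
r=least_squares(f,[.4,.37,.553,.063,.45,.05]);print(r.x,abs(r.fun).max()); np.save("fk.npy",r.x)
for q,x,w in D: print(((fk(q,r.x)[1].inv()*Ro.from_rotvec(w))).as_rotvec(), fk(q,r.x)[2])
E
```

```text
4.2 [0.22875097239708309, -0.22882769671550668, 1.7130399733680595, -0.8122424056042794, 1.5949043480410436, -0.11262388374689113] [ 0.5241 -0.1066  0.4047] [ 1.4432  1.9445 -0.6349] [-0.6827  1.0085 -0.6422]Traceback (most recent call last):
  File "<stdin>", line 10, in <module>
    return func(*args, **kwargs)
    vector_fun = VectorFunction(
        fun_wrapped,
    ...<6 lines>...
        workers=workers
    )
    self._update_fun()
    ~~~~~~~~~~~~~~~~^^
    self.f = self.fun_wrapped(xp_copy(self.x))
             ~~~~~~~~~~~~~~~~^^^^^^^^^^^^^^^^^
    return np.atleast_1d(self.fun(x))
                         ~~~~~~~~^^^
    return self.f(x, *self.args, **self.kwargs)
           ~~~~~~^^^^^^^^^^^^^^^^^^^^^^^^^^^^^^
  File "<stdin>", line 9, in <lambda>
  File "fk.py", line 6, in fk
    R=Ro.from_euler('ZYZYZ',[q1,q2+q3,q4,q5,q6])
  File "scipy/spatial/transform/_rotation.pyx", line 1413, in scipy.spatial.transform._rotation.Rotation.from_euler
ValueError: Expected axis specification to be a non-empty string of upto 3 characters, got ZYZYZ
```

```bash
sed -i "s/R=Ro.from_euler('ZYZYZ',\[q1,q2+q3,q4,q5,q6\])/R=Ro.from_euler('ZYZ',[q1,q2+q3,q4])*Ro.from_euler('YZ',[q5,q6])/" fk.py
cat >> fk.py <<'E'
def ik(x,R,q0):
    p=np.load("fk.npy")
    f=lambda q:np.concatenate([(fk(q,p)[0]-x)*5,(fk(q,p)[1].inv()*R).as_rotvec()])
    r=least_squares(f,q0);return r.x,abs(r.fun).max(),fk(r.x,p)[2]
E
python3 - <<'E'
from fk import *
np.set_printoptions(precision=4,suppress=True)
s=manip.state()
D=[([-1.3123989,.13115551,1.48925,0,1.523016,-.0854236],[.20211,-.564334,.217606],[-3.09349,-.537106,0]),
([-1.312393,.132231,1.159101,0,1.850028,-.085382],[.202218,-.56475,.39996],[3.095,.5373,0]),
([-1.312401,.338987,.57045,0,2.231619,-.085406],[.202169,-.564577,.580019],[3.0948,.5373,0]),
([-.295686,.194118,.679489,0,2.267327,-.585949],[.526947,-.10702,.610904],[1.8765,2.5188,0]),
(s["joints"],s["ee_pos"],s["tool_rot"])]
f=lambda p:np.concatenate([fk(q,p)[0]-x for q,x,_ in D])
r=least_squares(f,[.4,.37,.553,.063,.45,.05]);print(r.x,abs(r.fun).max()); np.save("fk.npy",r.x)
for q,x,w in D: print(((fk(q,r.x)[1].inv()*Ro.from_rotvec(w))).as_rotvec(), fk(q,r.x)[2])
A=[]
for n in("wrist","top","side"):
    im,d,P=look(n); cv2.imwrite(f"pics/{n}1.png",im[:,:,::-1])
    m=models.outline_of("square_key",n)
    if not m: print(n,"none");continue
    X=pts(cv2.erode(m[0]["mask"].astype(np.uint8),np.ones((3,3)))>0,d,P);print(n,m[0]["p"],m[0]["box"],len(X))
    p,e=fitkey(X,[.5622,-.2259,.1537,.2836,-.82]);print(p,np.degrees(p[3:]),e);A.append(X[::max(1,len(X)//600)])
p,e=fitkey(np.vstack(A),[.5622,-.2259,.1537,.2836,-.82]);print(p,np.degrees(p[3:]),e)
E
```

```text
[0.3181 0.3691 0.5534 0.0616 0.3774 0.0512] 1.2804454678050359e-05
[-0.0001  0.0001  1.5708] [ 0.2023 -0.565   0.595 ]
[-0.     -0.0001  1.5708] [ 0.2022 -0.5647  0.7774]
[0.0001 0.     1.5708] [ 0.2021 -0.5644  0.9575]
[0.0002 0.     1.5708] [ 0.5267 -0.1069  0.9883]
[-0.     -0.      1.5708] [0.449  0.1571 0.6641]
wrist 0.63 [279.7, 0.0, 296.1, 92.3] 1083
[ 0.5614 -0.2246  0.1542  0.2765 -0.8251] [ 15.8395 -47.2738] 0.000540712534677466
top 0.77 [280.0, 208.0, 359.7, 237.8] 597
[ 0.5618 -0.2261  0.154   0.2818 -0.8273] [ 16.1459 -47.4023] 0.0007605729354982407
side 0.95 [252.5, 223.9, 280.3, 260.7] 518
[ 0.5622 -0.2256  0.1543  0.2791 -0.8105] [ 15.9932 -46.4406] 0.0007022902592293398
[ 0.5617 -0.2251  0.1544  0.2782 -0.8257] [ 15.9371 -47.3087] 0.0007207457160532745
```

View pics/wrist1.png

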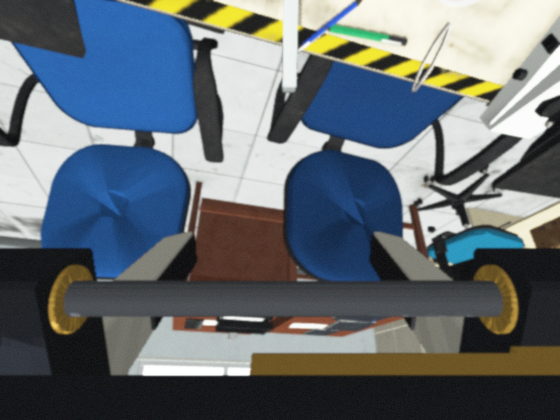

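```bash
cat > plan.py <<'E'
from fk import *
np.set_printoptions(precision=4,suppress=True)
S=np.array([.5136,-.0485,.05]); YAW=np.radians(16.0); g=.065
def tool(bend,yaw,lean):
    K=keyR(yaw,lean); R=np.c_[K[:,1],K[:,0],-K[:,2]]
    return bend+K[:,1]*g-K[:,2]*manip.hold_point_z,Ro.from_matrix(R)
def delta(x,R,s=None):
    s=s or manip.state(); return (x-s["ee_pos"])*1000,(R*Ro.from_rotvec(s["tool_rot"]).inv()).as_rotvec()
E
python3 - <<'E'
from plan import *
s=manip.state();b=np.array([.5617,-.2251,.1544]);yw,ln=.2782,-.8257
K=keyR(yw,ln); print("key y",K[:,1],"z",K[:,2])
q=s["joints"]
P=[("pre",b+.09*K[:,2],yw,ln),("grasp",b,yw,ln),("out",b-.06*K[:,1],yw,ln)]
hi=S+[0,0,.11]; P+=[("over",hi,YAW,0),("seat",S+[0,0,.031],YAW,0)]
for k in(.3,.6,1.): P.append(("turn%.1f"%k,S+[0,0,.031],YAW-k,0))
for n,bb,y,l in P:
    x,R=tool(bb,y,l); q,e,W=ik(x,R,q); print(n,x,delta(x,R,s),"q",q,"err %.4f"%e,"W",W)
E
```

```text
key y [-0.1862  0.652  -0.735 ] z [-0.2019  0.7068  0.678 ]
pre [ 0.5352 -0.1324  0.1549] (array([   7.9776,  -23.2214, -261.0233]), array([-0.0157, -0.0002, -0.0042])) q [ 0.1775 -0.0214  2.0005 -0.8895  1.227   1.8168] err 0.0000 W [0.459  0.1344 0.4108]
grasp [ 0.5534 -0.196   0.0939] (array([  26.1446,  -86.83  , -322.0471]), array([-0.0157, -0.0002, -0.0042])) q [ 0.0409  0.0962  2.0109 -0.9653  1.053   1.8488] err 0.0000 W [0.4772 0.0708 0.3498]
out [ 0.5646 -0.2351  0.138 ] (array([  37.3171, -125.9483, -277.9458]), array([-0.0157, -0.0002, -0.0042])) q [-0.0401  0.0359  1.9783 -0.9363  1.0487  1.7139] err 0.0000 W [0.4884 0.0316 0.3939]
over [0.4957 0.014  0.1412] (array([ -31.5632,  123.1609, -274.7234]), array([ 0.7778,  0.2284, -0.0012])) q [-0.0752 -0.1034  1.8671  0.      1.3778  1.2163] err 0.0000 W [0.4957 0.014  0.5186]
seat [0.4957 0.014  0.0622] (array([ -31.5632,  123.1609, -353.7234]), array([ 0.7778,  0.2284, -0.0012])) q [-0.0752 -0.0151  1.9356 -0.      1.221   1.2163] err 0.0000 W [0.4957 0.014  0.4396]
turn0.3 [0.5149 0.0165 0.0622] (array([ -12.2983,  125.6649, -353.7234]), array([ 0.8061,  0.11  , -0.2846])) q [-0.0675  0.0373  1.8828 -0.      1.2215  1.524 ] err 0.0000 W [0.5149 0.0165 0.4396]
turn0.6 [0.5341 0.0132 0.0622] (array([   6.8462,  122.3639, -353.7234]), array([ 0.8223, -0.0118, -0.5676])) q [-0.0713  0.0877  1.8301 -0.      1.2238  1.8203] err 0.0000 W [0.5341 0.0132 0.4396]
turn1.0 [0.5565 0.0003 0.0622] (array([  29.2498,  109.5142, -353.7234]), array([ 0.8245, -0.1795, -0.944 ])) q [-0.0915  0.1453  1.7675 -0.      1.2287  2.2   ] err 0.0000 W [0.5565 0.0003 0.4396]
```

apply_moves:
  targets:
    - [[0.2, 1, -3, -37, -0.002, 0, -0.001], [0.2, 1, -3, -37, -0.002, 0, -0.001], [0.2, 1, -3, -37, -0.002, 0, -0.001], [0.2, 1, -3, -37, -0.002, 0, -0.001], [0.2, 1, -3, -37, -0.002, 0, 0], [0.2, 1, -4, -38, -0.003, 0, 0], [0.2, 2, -4, -38, -0.003, 0, 0], [0.2, 0, 0, 0, 0, 0, 0]]

```text
t: 5.3
ee_pos: [0.5326, -0.1329, 0.1481]
tool_rot: [1.449, 1.928, -0.646]
ft_force: [-1.7, -1.2, -1.3]
grip_width: 0.602
```

apply_moves:
  targets:
    - [[0, 4, -13, -12, 0, 0, 0], [0, 4, -13, -12, 0, 0, 0], [0, 4, -13, -12, 0, 0, 0], [0, 3, -12, -12, 0, 0, 0], [0, 3, -12, -13, 0, 0, 0], [0, 0, 0, 0, 0, 0, 0]]

```text
t: 5.9
ee_pos: [0.5539, -0.1963, 0.093]
tool_rot: [1.449, 1.922, -0.64]
ft_force: [0.4, 0.3, -0.6]
grip_width: 0.502
```

```bash
python3 - <<'E'
from plan import *
x,R=tool(np.array([.5617,-.2251,.1544]),.2782,-.8257); print(delta(x,R),manip.state()["ft_force"])
im,d,P=look("side"); a=im[170:290,180:340]; im2,d,P=look("wrist")
cv2.imwrite("pics/g.png",np.hstack([cv2.resize(a,(400,300)),cv2.resize(im2,(400,300))])[:,:,::-1])
E
```

```text
(array([-0.4655,  0.261 ,  0.9198]), array([ 0.0021, -0.0026,  0.0012])) [ 0.3514  0.2564 -0.6344]
```

View pics/g.png

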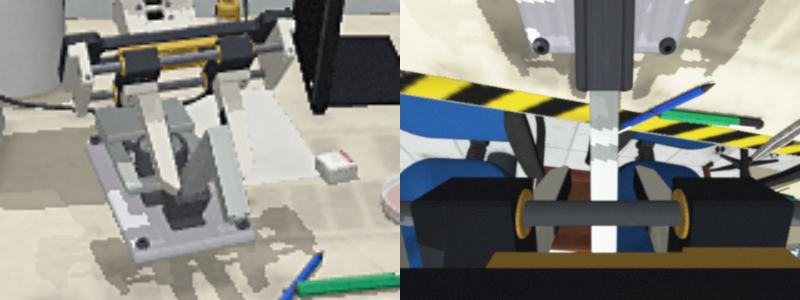

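The wrist view (right half) shows the key's long arm centred between the open jaws, column ~605 with fingers at ~560 and ~650. The side view shows the hand clear of holder and clamp. Next: close, then pull along the arm.

apply_moves:
  targets:
    - [[-1, 0, 0, 0, 0, 0, 0], [-1, 0, 0, 0, 0, 0, 0], [-1, 0, 0, 0, 0, 0, 0], [-1, 0, 0, 0, 0, 0, 0], [-1, 0, 0, 0, 0, 0, 0], [-1, 0, 0, 0, 0, 0, 0]]

```text
t: 6.6
ee_pos: [0.5529, -0.1944, 0.091]
tool_rot: [1.447, 1.925, -0.639]
ft_force: [1.4, 1.5, 1.6]
grip_width: 0.184
```

apply_moves:
  targets:
    - [[-1, 2, -7, 7, 0, 0, 0], [-1, 2, -7, 7, 0, 0, 0], [-1, 2, -7, 8, 0, 0, 0], [-1, 2, -7, 8, 0, 0, 0], [-1, 2, -6, 7, 0, 0, 0], [-1, 2, -6, 7, 0, 0, 0], [-1, 2, -7, 8, 0, 0, 0], [-1, 0, 0, 0, 0, 0, 0]]

```text
t: 7.4
ee_pos: [0.5671, -0.243, 0.1445]
tool_rot: [1.448, 1.923, -0.639]
ft_force: [-0.2, 0.1, -1.6]
grip_width: 0.179
```

```bash
python3 - <<'E'
from plan import *
s=manip.state();print(s["t"],s["ft_force"],s["moment"])
n="wrist"
A=[]
for n in("side","top"):
    im,d,P=look(n);m=models.outline_of("square_key",n)
    for r in m[:1]:
        X=pts(cv2.erode(r["mask"].astype(np.uint8),np.ones((3,3)))>0,d,P)
        print(n,r["p"],len(X),fitkey(X,[.572,-.268,.205,.278,-.826]));A.append(X)
print(fitkey(np.vstack(A),[.572,-.268,.205,.278,-.826],(0,1,2,4)))
x,R=tool(np.zeros(3),.2782,-.8257); print("expected bend",s["ee_pos"]-x)
E
```

```text
7.4 [-0.1666  0.1211 -1.6077] [ 0.5888  0.0262 -0.0233]
top 0.56 502 (array([ 0.5729, -0.2743,  0.2056,  0.273 , -0.827 ]), np.float64(0.000751338208741281))
(array([ 0.573 , -0.2743,  0.2056,  0.278 , -0.8269]), np.float64(0.000756787763616402))
expected bend [ 0.5754 -0.2721  0.205 ]
```

apply_moves:
  targets:
    - [[-1, -2, 5, 15, 0.132, 0.038, 0], [-1, -3, 10, 15, 0.132, 0.038, 0], [-1, -4, 15, 15, 0.132, 0.038, 0], [-1, -5, 20, 15, 0.132, 0.038, 0], [-1, -6, 20, 10, 0.132, 0.038, 0], [-1, -6, 20, 5, 0.132, 0.038, 0], [-1, -6, 20, 0, 0, 0, 0], [-1, -6, 20, 0, 0, 0, 0], [-1, -6, 20, 0, 0, 0, 0], [-1, 0, 0, 0, 0, 0, 0]]

```text
t: 8.6
ee_pos: [0.5216, -0.0897, 0.2169]
tool_rot: [-1.881, -2.513, 0.007]
ft_force: [0.9, -0.5, -2.2]
grip_width: 0.176
```

```bash
cat > chk.py <<'E'
from plan import *
def keynow(views=("side","top")):
    s=manip.state();T=Ro.from_rotvec(s["tool_rot"]).as_matrix()
    K=np.c_[T[:,1],T[:,0],-T[:,2]]; yaw=np.arctan2(K[1,0],K[0,0]); lean=np.arctan2(K[2,1],K[2,2])
    b=s["ee_pos"]-K[:,1]*g+K[:,2]*manip.hold_point_z; print("nominal",b,np.degrees([yaw,lean]),"ft",s["ft_force"],s["moment"],s["t"])
    A=[]
    for n in views:
        im,d,P=look(n)
        cv2.imwrite(f"pics/{n}_{s['t']:.1f}.png",im[:,:,::-1])
        for r in models.outline_of("square_key",n)[:1]:
            X=pts(cv2.erode(r["mask"].astype(np.uint8),np.ones((3,3)))>0,d,P)
            p,e=fitkey(X,[*b,yaw,lean]); print(n,r["p"],len(X),p[:3],np.degrees(p[3:]),e); A.append(X)
    if A: p,e=fitkey(np.vstack(A),[*b,yaw,lean]); print("both",p[:3],np.degrees(p[3:]),e)
    return s
E
python3 - <<'E'
from chk import *
s=keynow(); x,R=tool(S+[0,0,.105],YAW,0); print(delta(x,R,s))
E
```

```text
nominal [ 0.54   -0.152   0.2358] [16.3616 -0.0229] ft [ 0.8648 -0.5137 -2.1514] [-0.0562 -0.1524 -0.011 ] 8.6
side 0.89 379 [ 0.5383 -0.1556  0.2364] [14.9577  0.4716] 0.0006627196765381232
top 0.66 159 [ 0.5631 -0.1342  0.2322] [26.4852  1.481 ] 0.0008357186575012835
both [ 0.5381 -0.1538  0.2379] [15.3585 -0.8528] 0.001086928497551758
(array([-25.8916, 103.6503, -80.7467]), array([ 0.0019, -0.0051, -0.0063]))
```

apply_moves:
  targets:
    - [[-1, -4, 17, 0, 0, 0, -0.006], [-1, -4, 18, 0, 0, 0, 0], [-1, -4, 18, -5, 0, 0, 0], [-1, -4, 18, -15, 0, 0, 0], [-1, -4, 17, -30, 0, 0, 0], [-1, -4, 17, -30, 0, 0, 0], [-1, 0, 0, 0, 0, 0, 0], [-1, 0, 0, 0, 0, 0, 0]]

```text
t: 9.6
ee_pos: [0.4982, 0.0128, 0.1375]
tool_rot: [-1.891, -2.506, 0.008]
ft_force: [0.2, -1.6, -0.5]
grip_width: 0.179
```

```bash
python3 - <<'E'
from chk import *
s=keynow(); x,R=tool(S+[0,0,.105],YAW,0); print(delta(x,R,s))
a=cv2.imread(f"pics/side_{s['t']:.1f}.png")[150:270,180:340];b=cv2.imread(f"pics/top_{s['t']:.1f}.png")[170:290,150:310]
cv2.imwrite("pics/o.png",np.hstack([cv2.resize(a,(400,300),interpolation=2),cv2.resize(b,(400,300),interpolation=2)]))
E
```

```text
nominal [ 0.5161 -0.0497  0.1564] [15.9264 -0.0909] ft [ 0.1679 -1.6155 -0.5236] [-0.0444 -0.1111 -0.0018] 9.6
side 0.61 196 [ 0.5164 -0.0524  0.1573] [18.5442  0.2381] 0.0008201906222491382
top 0.61 158 [ 0.5169 -0.0544  0.1581] [ 6.6752 -0.2009] 0.0009189474274852991
both [ 0.5163 -0.0524  0.158 ] [16.8339 -0.2996] 0.0009985936535802523
(array([-2.5291,  1.1883, -1.2661]), array([ 0.003 , -0.0049,  0.0013]))
```

View pics/o.png

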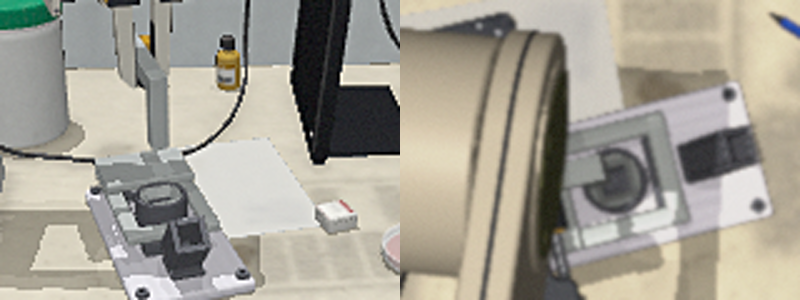

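apply_moves:
  targets:
    - [[-1, -2, 3, -10, 0, -0.004, 0], [-1, 0, 0, -15, 0, 0, 0], [-1, 0, 0, -15, 0, 0, 0], [-1, 0, 0, -5, 0, 0, 0], [-1, 0, 0, -4, 0, 0, 0], [-1, 0, 0, -4, 0, 0, 0], [-1, 0, 0, 0, 0, 0, 0]]

```text
t: 10.5
ee_pos: [0.4967, 0.0187, 0.0854]
tool_rot: [-1.892, -2.508, -0.002]
ft_force: [-6.2, 11.4, 15.4]
grip_width: 0.181
```

apply_moves:
  targets:
    - [[-1, 0, 0, -3, 0, 0, 0], [-1, 0, 0, -3, 0, 0, 0], [-1, 0, 0, 0, 0, 0, 0]]

```text
t: 10.8
ee_pos: [0.4968, 0.0195, 0.0799]
tool_rot: [-1.891, -2.508, -0.004]
ft_force: [-7.1, 16.0, 18.5]
grip_width: 0.183
```

apply_moves:
  targets:
    - [[-1, -1, 2, 0, 0, 0, 0], [-1, 0, 1, 0, 0, 0, 0], [-1, 0, 0, 0, 0, 0, 0]]

```text
t: 11.1
ee_pos: [0.4955, 0.0206, 0.079]
tool_rot: [1.891, 2.507, -0.001]
ft_force: [-4.7, 6.6, 9.4]
grip_width: 0.18
```

apply_moves:
  targets:
    - [[-1, -1, 2, -2, 0, 0, 0], [-1, 0, 0, -3, 0, 0, 0], [-1, 0, 0, -3, 0, 0, 0], [-1, 0, 0, 0, 0, 0, 0]]

```text
t: 11.5
ee_pos: [0.4944, 0.024, 0.0711]
tool_rot: [-1.891, -2.507, -0.002]
ft_force: [-5.2, 13.5, 13.7]
grip_width: 0.181
```

apply_moves:
  targets:
    - [[-1, -1, 3, 0, 0, 0, 0], [-1, 0, 0, -3, 0, 0, 0], [-1, 0, 0, -2, 0, 0, 0], [-1, 0, 0, 0, 0, 0, 0]]

```text
t: 11.9
ee_pos: [0.4934, 0.0264, 0.0658]
tool_rot: [-1.892, -2.508, -0.001]
ft_force: [-4.1, 11.0, 10.3]
grip_width: 0.186
```

```bash
python3 - <<'E'
from chk import *
s=keynow(("side",)); 
a=cv2.imread(f"pics/side_{s['t']:.1f}.png")[165:265,190:320];im,d,P=look("wrist")
cv2.imwrite("pics/i.png",np.hstack([cv2.resize(a,(400,300),interpolation=2),cv2.resize(im[:,:,::-1],(400,300))]))
E
```

```text
nominal [ 0.5112 -0.0361  0.0846] [15.9332  0.0381] ft [-4.1304 10.9926 10.3006] [ 1.5812  0.6297 -0.0512] 11.9
side 0.52 170 [ 0.5143 -0.0417  0.0903] [19.9645 25.3477] 0.0020012089425406987
both [ 0.5143 -0.0417  0.0903] [19.9645 25.3477] 0.0020012089425406987
```

View pics/i.png

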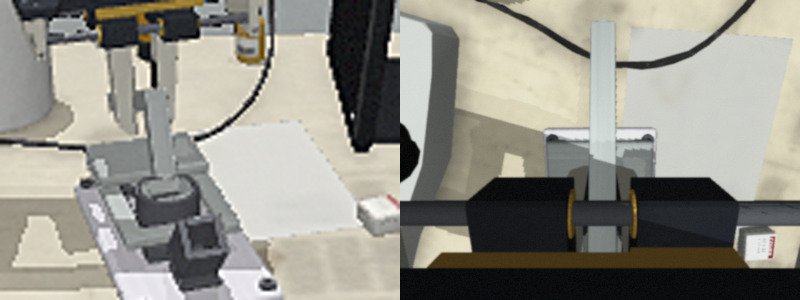

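```bash
python3 - <<'E'
from chk import *
s=keynow(("wrist",))
im,d,P=look("wrist"); im,d2,P2=look("side")
X=pts(d>0,d,P); L=Ro.from_euler('z',-YAW).apply(X-[S[0],S[1],0])
m=(abs(L[:,0])<.007)&(L[:,1]>.08)&(L[:,1]<.19)&(L[:,2]>.035)&(L[:,2]<.2)
for y in np.arange(.08,.18,.01):
    k=m&(abs(L[:,1]-y)<.005)
    if k.sum(): print("y%.2f top z %.4f n%d"%(y,np.median(L[k,2]),k.sum()))
X=pts(d2>0,d2,P2); L=Ro.from_euler('z',-YAW).apply(X-[S[0],S[1],0])
for z in np.arange(.045,.12,.006):
    k=(abs(L[:,2]-z)<.003)&(abs(L[:,0])<.012)&(L[:,1]<.05)&(L[:,1]>-.05)
    if k.sum(): print("z%.3f front y %.4f x %.4f..%.4f n%d"%(z,np.median(L[k,1]),L[k,0].min(),L[k,0].max(),k.sum()))
E
```

```text
nominal [ 0.5112 -0.0361  0.0846] [15.9339  0.0344] ft [-3.9732 11.7439  9.9399] [ 1.614   0.549  -0.1022] 12.05
wrist 0.64 9687 [0.4951 0.0049 0.1002] [ 15.2619 -15.4789] 0.0023453339417869416
both [0.4951 0.0049 0.1002] [ 15.2619 -15.4789] 0.0023453339417869416
y0.08 top z 0.0985 n418
y0.09 top z 0.0951 n799
y0.10 top z 0.1826 n6507
y0.11 top z 0.1648 n2447
y0.12 top z 0.0819 n716
y0.13 top z 0.0773 n668
y0.14 top z 0.0730 n662
y0.15 top z 0.0686 n610
y0.16 top z 0.0642 n615
y0.17 top z 0.0597 n590
z0.045 front y 0.0122 x -0.0116..0.0119 n62
z0.051 front y -0.0134 x -0.0119..0.0119 n50
z0.057 front y 0.0091 x -0.0098..0.0070 n17
z0.063 front y 0.0105 x -0.0101..0.0055 n24
z0.069 front y 0.0141 x -0.0100..0.0065 n24
z0.075 front y 0.0162 x -0.0101..0.0071 n24
z0.081 front y 0.0196 x -0.0099..0.0063 n22
z0.087 front y 0.0215 x -0.0099..0.0066 n24
z0.093 front y 0.0243 x -0.0096..0.0073 n23
z0.099 front y 0.0268 x -0.0098..0.0064 n24
z0.105 front y 0.0299 x -0.0097..0.0076 n24
z0.111 front y 0.0331 x -0.0099..0.0058 n23
z0.117 front y 0.0345 x -0.0097..0.0064 n21
```

```bash
python3 - <<'E'
from chk import *
C=[]
for n in("top","side"):
    D=np.load(f"{n}0.npz");d=D["d"];P=eyes.camera_params(n);X=pts(d>0,d,P)
    near=np.linalg.norm(X[:,:2]-S[:2],axis=1)
    h=(near<.032)&(X[:,2]>.044)&(X[:,2]<.056)
    f=lambda c:np.maximum(np.linalg.norm(X[h,:2]-c,axis=1)-.025,0)+np.maximum(.0135-np.linalg.norm(X[h,:2]-c,axis=1),0)
    r=least_squares(f,S[:2],x_scale=.01,loss='soft_l1',f_scale=.001);print(n,"head ring",h.sum(),np.median(X[h,2]),r.x,"mean",X[h,:2].mean(0))
    k=(near<.012)&(X[:,2]<.03)
    if k.sum(): print(" hole",k.sum(),X[k].mean(0),X[k,2].min(),"bbox mid",(X[k].min(0)+X[k].max(0))/2)
    m=(X[:,0]>.17)&(X[:,0]<.36)&(X[:,1]>-.4)&(X[:,1]<.12)&(X[:,2]>.2)&(X[:,2]<.56);C.append(X[m][::3])
C=np.vstack(C);np.save("scope.npy",C)
p=np.load("fk.npy")
s=manip.state();q=s["joints"];q[5]+=np.pi/2
for th in(0,8,16,24):
    R=Ro.from_rotvec(np.radians(th)*np.array([np.cos(YAW),np.sin(YAW),0]))*Ro.from_rotvec(s["tool_rot"])
    for dz in (.03,.0):
        q,e,W=ik(s["ee_pos"]+[0,0,dz],R,q)
        el=Ro.from_euler('Z',q[0]).apply([p[1]*np.sin(q[1]),p[5],p[0]+p[1]*np.cos(q[1])])
        t=np.linspace(0,1,60)[:,None];Lk=el+(W-el)*t; dd=np.linalg.norm(C[:,None]-Lk[None],axis=2);i=np.unravel_index(dd.argmin(),dd.shape)
        print(th,dz,"e%.4f"%e,"q",q,"W",W,"mind %.3f at"%dd.min(),C[i[0]],Lk[i[1]])
E
```

```text
top head ring 347 0.047957386903622355 [ 0.5139 -0.0472] mean [ 0.514  -0.0471]
 hole 94 [ 0.5146 -0.0467  0.0172] 0.013077267447664999 bbox mid [ 0.5149 -0.0468  0.0214]
side head ring 184 0.048742169812001995 [ 0.5099 -0.0487] mean [ 0.5108 -0.0502]
0 0.03 e0.0000 q [-0.0509 -0.0626  1.9154  0.0007  1.2886  1.2416] W [0.4933 0.0261 0.4733] mind 0.075 at [0.2021 0.0172 0.5168] [0.2321 0.0394 0.5817]
0 0.0 e0.0000 q [-0.0509 -0.0252  1.9383  0.0007  1.2283  1.2416] W [0.4933 0.0261 0.4433] mind 0.066 at [0.2021 0.0172 0.5168] [0.2306 0.0395 0.5714]
8 0.03 e0.0000 q [-0.1488 -0.0185  1.8798  0.1312  1.3404  1.1101] W [ 0.5077 -0.0244  0.4696] mind 0.077 at [0.2021 0.0172 0.5168] [0.2328 0.0168 0.5876]
8 0.0 e0.0000 q [-0.1488  0.0189  1.9017  0.1332  1.2816  1.102 ] W [ 0.5077 -0.0244  0.4396] mind 0.068 at [0.2021 0.0172 0.5168] [0.2319 0.017  0.578 ]
16 0.03 e0.0000 q [-0.2379  0.0454  1.8368  0.2461  1.4052  0.9963] W [ 0.5219 -0.0739  0.4586] mind 0.080 at [ 0.2092 -0.0152  0.5157] [ 0.2459 -0.0069  0.5862]
16 0.0 e0.0000 q [-0.2379  0.0837  1.8566  0.2489  1.3489  0.9818] W [ 0.5219 -0.0739  0.4286] mind 0.072 at [ 0.2092 -0.0152  0.5157] [ 0.2454 -0.0068  0.5769]
24 0.03 e0.0000 q [-0.3163  0.1253  1.7877  0.3457  1.4791  0.9008] W [ 0.5356 -0.1214  0.4406] mind 0.082 at [ 0.2121 -0.0361  0.515 ] [ 0.2533 -0.0291  0.5851]
24 0.0 e0.0000 q [-0.3163  0.1652  1.8043  0.3479  1.426   0.8815] W [ 0.5356 -0.1214  0.4106] mind 0.074 at [ 0.2142 -0.0336  0.5135] [ 0.2537 -0.0292  0.5763]
```

apply_moves:
  targets:
    - [[-1, 0, -2, 20, 0, 0, 0], [-1, 0, 0, 20, 0.13, 0.037, 0], [-1, 0, 0, 20, 0.13, 0.037, 0], [-1, 0, 0, 10, 0.13, 0.037, 0], [-1, 0, 0, 0, 0, 0, 0], [-1, 0, 0, 0, 0, 0, 0]]

```text
t: 12.85
ee_pos: [0.4929, 0.0213, 0.1339]
tool_rot: [-1.69, -2.232, -0.341]
ft_force: [-0.1, -1.1, -2.2]
grip_width: 0.176
```

```bash
cat > rel.py <<'E'
from chk import *
def rel():
    "key faces in clamp axes about S, from side (short arm) and wrist (long arm) depth"
    s=manip.state(); print("t",s["t"],"tcp",s["ee_pos"],"ft",s["ft_force"])
    im,d2,P2=look("side"); cv2.imwrite(f"pics/side_{s['t']:.1f}.png",im[:,:,::-1]); im,d,P=look("wrist")
    X=pts(d>0,d,P); L=Ro.from_euler('z',-YAW).apply(X-[S[0],S[1],0])
    T=Ro.from_euler('z',-YAW).apply(s["ee_pos"]-[S[0],S[1],0])
    m=(abs(L[:,0]-T[0])<.006)&(L[:,1]>T[1]+.03)&(L[:,1]<T[1]+.09)&(abs(L[:,2]-T[2]-.02)<.06)
    if m.sum()>50:
        f=np.polyfit(L[m,1],L[m,2],1)
        for _ in range(3):
            r=abs(L[:,2]-np.polyval(f,L[:,1])); k=m&(r<.004); f=np.polyfit(L[k,1],L[k,2],1)
        print("long arm: lean %.1f deg, top z at y=.1: %.4f n%d"%(np.degrees(np.arctan(f[0])),np.polyval(f,.1),k.sum()))
    X=pts(d2>0,d2,P2); L=Ro.from_euler('z',-YAW).apply(X-[S[0],S[1],0])
    for z in np.arange(.045,.18,.006):
        k=(abs(L[:,2]-z)<.003)&(abs(L[:,0]-T[0])<.013)&(L[:,1]<.05)&(L[:,1]>-.04)
        if k.sum()>4: print("z%.3f front y %.4f x %.4f..%.4f n%d"%(z,np.median(L[k,1]),*np.percentile(L[k,0],[3,97]),k.sum()))
E
python3 -c "
from rel import *
rel()"
```

```text
t 12.85 tcp [0.4929 0.0213 0.1339] ft [-0.1081 -1.0669 -2.2028]
long arm: lean -0.7 deg, top z at y=.1: 0.1653 n3092
z0.045 front y 0.0150 x -0.0130..0.0115 n85
z0.051 front y 0.0175 x -0.0123..0.0114 n81
z0.099 front y 0.0132 x -0.0109..0.0044 n15
z0.105 front y 0.0130 x -0.0122..0.0044 n21
z0.111 front y 0.0132 x -0.0119..0.0041 n23
z0.117 front y 0.0134 x -0.0114..0.0051 n21
z0.123 front y 0.0127 x -0.0118..0.0055 n23
z0.129 front y 0.0121 x -0.0117..0.0025 n17
z0.135 front y 0.0126 x -0.0117..0.0031 n23
z0.141 front y 0.0127 x -0.0117..0.0034 n21
z0.147 front y 0.0140 x -0.0115..0.0037 n23
z0.153 front y 0.0150 x -0.0116..0.0034 n26
z0.159 front y 0.0143 x -0.0114..0.0040 n27
z0.165 front y 0.0238 x -0.0112..0.0053 n61
z0.171 front y 0.0475 x -0.0100..0.0103 n9
z0.177 front y 0.0454 x -0.0124..0.0111 n9
```

apply_moves:
  targets:
    - [[-1, 3, -11, 0, 0.067, 0.019, 0], [-1, 4, -12, -6, 0, 0, 0], [-1, 0, 0, -12, 0, 0, 0], [-1, 0, 0, -10, 0, 0, 0], [-1, 0, 0, 0, 0, 0, 0], [-1, 0, 0, 0, 0, 0, 0]]

```text
t: 13.55
ee_pos: [0.4998, 0.0002, 0.1071]
tool_rot: [-1.648, -2.184, -0.396]
ft_force: [-0.2, -0.5, -1.6]
grip_width: 0.179
```

```bash
python3 -c "
from rel import *
rel()
import glob
s=manip.state()
f=sorted(glob.glob('pics/side_1*.png'))[-1];a=cv2.imread(f)[170:260,200:290]
cv2.imwrite('pics/k.png',cv2.resize(a,(540,540),interpolation=2))"
```

```text
t 13.55 tcp [0.4998 0.0002 0.1071] ft [-0.2467 -0.52   -1.6325]
long arm: lean 3.3 deg, top z at y=.1: 0.1421 n3068
z0.045 front y 0.0133 x -0.0123..0.0116 n70
z0.051 front y 0.0143 x -0.0116..0.0127 n64
z0.069 front y -0.0066 x -0.0107..0.0052 n18
z0.075 front y -0.0065 x -0.0106..0.0040 n17
z0.081 front y -0.0075 x -0.0108..0.0054 n23
z0.087 front y -0.0083 x -0.0107..0.0050 n18
z0.093 front y -0.0084 x -0.0104..0.0056 n24
z0.099 front y -0.0086 x -0.0107..0.0040 n20
z0.105 front y -0.0080 x -0.0117..0.0058 n21
z0.111 front y -0.0089 x -0.0123..0.0053 n24
z0.117 front y -0.0095 x -0.0115..0.0060 n21
z0.123 front y -0.0101 x -0.0105..0.0053 n29
z0.129 front y -0.0103 x -0.0107..0.0118 n34
z0.135 front y 0.0039 x -0.0103..0.0093 n71
z0.141 front y 0.0268 x -0.0100..0.0087 n45
z0.147 front y 0.0236 x -0.0099..0.0122 n13
z0.153 front y 0.0189 x -0.0055..0.0122 n11
z0.159 front y 0.0174 x 0.0069..0.0113 n11
z0.171 front y -0.0204 x -0.0063..0.0121 n10
z0.177 front y -0.0233 x -0.0121..0.0121 n14
```

View pics/k.png

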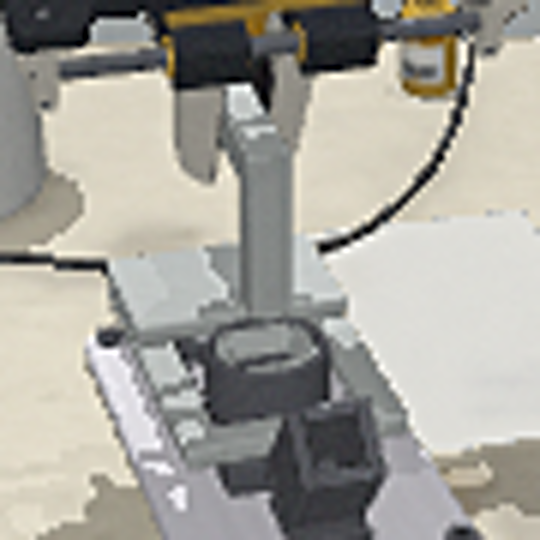

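```bash
python3 - <<'E'
from rel import *
import glob
P=eyes.camera_params("side")
f=sorted(glob.glob('pics/side_1*.png'))[-1];a=cv2.resize(cv2.imread(f)[170:260,200:290],(540,540),interpolation=2)
pj=lambda X:(proj(X,P)-[200,170]+.5)*6
for c,col in((np.array([.5139,-.0472,.048]),(0,0,255)),(np.array([.5105,-.0493,.048]),(0,255,0))):
    q=np.array([pj(c+[.025*np.cos(t),.025*np.sin(t),0]) for t in np.linspace(0,6.28,60)]).astype(int); cv2.polylines(a,[q],True,col,1)
s=manip.state();T=Ro.from_rotvec(s["tool_rot"]).as_matrix();gp=s["ee_pos"]-T[:,2]*manip.hold_point_z
R=keyR(YAW,np.radians(3.5)); b=gp-R[:,1]*g; tip=b-.063*R[:,2]; print("nominal bend",b,"tip",tip,"tip rel S clamp",Ro.from_euler('z',-YAW).apply(tip-S))
e=[pj(tip+R@[x,y,0]) for x,y in((-.0085,-.0085),(.0085,-.0085),(.0085,.0085),(-.0085,.0085))]
cv2.polylines(a,[np.array(e).astype(int)],True,(255,0,0),1)
cv2.imwrite("pics/l.png",a)
E
```

```text
nominal bend [ 0.5208 -0.0709  0.1207] tip [ 0.5197 -0.0672  0.0578] tip rel S clamp [ 0.0007 -0.0197  0.0078]
```

View pics/l.png

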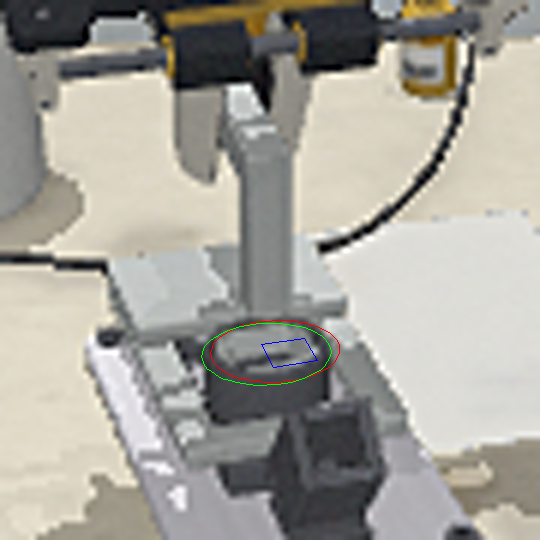

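apply_moves:
  targets:
    - [[-1, 0.5, -2, -8, 0, 0, 0], [-1, 0, 0, -8, 0, 0, 0], [-1, 0, 0, 0, 0, 0, 0], [-1, 0, 0, 0, 0, 0, 0]]

```text
t: 14.05
ee_pos: [0.5005, -0.0026, 0.0911]
tool_rot: [-1.649, -2.183, -0.397]
ft_force: [0.2, 0.4, -2.1]
grip_width: 0.182
```

apply_moves:
  targets:
    - [[-1, 0, 0, -2, 0, 0, 0], [-1, 0, 0, -2, 0, 0, 0], [-1, 0, 0, 0, 0, 0, 0]]

```text
t: 14.35
ee_pos: [0.5008, -0.0026, 0.0874]
tool_rot: [-1.649, -2.184, -0.397]
ft_force: [0.3, -0.1, -1.7]
grip_width: 0.178
```

apply_moves:
  targets:
    - [[-1, 0, 0, -2, 0, 0, 0], [-1, 0, 0, -1, 0, 0, 0], [-1, 0, 0, 0, 0, 0, 0]]

```text
t: 14.65
ee_pos: [0.5009, -0.0024, 0.0846]
tool_rot: [-1.649, -2.184, -0.397]
ft_force: [-1.1, 2.6, -0.2]
grip_width: 0.181
```

apply_moves:
  targets:
    - [[-1, -0.8, 2.5, 0, 0, 0, 0], [-1, 0, 0, -2, 0, 0, 0], [-1, 0, 0, -1, 0, 0, 0], [-1, 0, 0, 0, 0, 0, 0]]

```text
t: 15.05
ee_pos: [0.4999, -0.0002, 0.0813]
tool_rot: [-1.649, -2.184, -0.397]
ft_force: [0.3, -0.3, -2.1]
grip_width: 0.188
```

apply_moves:
  targets:
    - [[-1, 0, 0, -2, 0, 0, 0], [-1, 0, 0, 0, 0, 0, 0]]

```text
t: 15.25
ee_pos: [0.5003, 0.0, 0.08]
tool_rot: [-1.649, -2.185, -0.398]
ft_force: [-1.3, 1.6, 2.4]
grip_width: 0.184
```

apply_moves:
  targets:
    - [[-1, -1, 1.5, 0, 0, 0, 0], [-1, 0, 0, -2, 0, 0, 0], [-1, 0, 0, 0, 0, 0, 0]]

```text
t: 15.55
ee_pos: [0.4987, 0.0014, 0.0769]
tool_rot: [-1.649, -2.184, -0.396]
ft_force: [-0.3, 0.0, -2.0]
grip_width: 0.183
```

apply_moves:
  targets:
    - [[-1, 0, 0, -2, 0, 0, 0], [-1, 0, 0, 0, 0, 0, 0]]

```text
t: 15.75
ee_pos: [0.4988, 0.0014, 0.0751]
tool_rot: [-1.649, -2.184, -0.396]
ft_force: [-0.1, 0.2, -2.4]
grip_width: 0.181
```

apply_moves:
  targets:
    - [[-1, 0, 0, -3, 0, 0, 0], [-1, 0, 0, -3, 0, 0, 0], [-1, 0, 0, 0, 0, 0, 0]]

```text
t: 16.05
ee_pos: [0.4987, 0.0014, 0.069]
tool_rot: [-1.649, -2.184, -0.396]
ft_force: [-0.2, -0.3, -2.5]
grip_width: 0.171
```

apply_moves:
  targets:
    - [[-1, 0, 0, -2, -0.03, -0.008, 0], [-1, 0, 0, -2, 0, 0, 0], [-1, 0, 0, 0, 0, 0, 0]]

```text
t: 16.35
ee_pos: [0.499, 0.0016, 0.0655]
tool_rot: [-1.665, -2.208, -0.373]
ft_force: [0.2, 0.8, -1.8]
grip_width: 0.178
```

apply_moves:
  targets:
    - [[-1, 0, 0, -2, 0, 0, 0], [-1, 0, 0, -2, 0, 0, 0], [-1, 0, 0, 0, 0, 0, 0]]

```text
t: 16.65
ee_pos: [0.4989, 0.0016, 0.0613]
tool_rot: [-1.665, -2.206, -0.373]
ft_force: [-0.1, 3.9, -0.4]
grip_width: 0.175
```

apply_moves:
  targets:
    - [[-1, 0, 0, -2, 0, 0, 0], [-1, 0, 0, 0, 0, 0, 0]]

```text
t: 16.85
ee_pos: [0.499, 0.0016, 0.0594]
tool_rot: [-1.665, -2.206, -0.373]
ft_force: [0.1, 4.3, -1.3]
grip_width: 0.18
```

```bash
python3 -c "
from rel import *
rel()
"
```

```text
t 16.85 tcp [0.499  0.0016 0.0594] ft [ 0.122   4.3103 -1.3047]
long arm: lean 1.8 deg, top z at y=.1: 0.0926 n3079
z0.045 front y -0.0180 x -0.0129..0.0112 n48
z0.051 front y -0.0081 x -0.0130..0.0119 n72
z0.057 front y -0.0069 x -0.0110..0.0045 n23
z0.063 front y -0.0073 x -0.0114..0.0048 n20
z0.069 front y -0.0071 x -0.0113..0.0049 n19
z0.075 front y -0.0071 x -0.0122..0.0052 n28
z0.081 front y -0.0058 x -0.0124..0.0060 n30
z0.087 front y -0.0041 x -0.0110..0.0103 n43
z0.093 front y 0.0234 x -0.0108..0.0103 n80
z0.099 front y 0.0293 x -0.0055..0.0126 n11
z0.105 front y 0.0225 x -0.0120..0.0117 n10
z0.111 front y 0.0209 x 0.0058..0.0102 n9
z0.117 front y 0.0150 x 0.0072..0.0122 n7
z0.129 front y -0.0196 x -0.0124..0.0126 n13
z0.135 front y -0.0173 x -0.0102..0.0104 n26
z0.141 front y -0.0170 x -0.0097..0.0117 n30
z0.147 front y -0.0154 x -0.0129..0.0119 n16
z0.153 front y -0.0163 x -0.0115..0.0115 n22
z0.159 front y -0.0200 x -0.0103..0.0117 n21
z0.165 front y -0.0222 x -0.0120..0.0127 n28
z0.171 front y -0.0235 x -0.0118..0.0124 n33
z0.177 front y -0.0244 x -0.0124..0.0120 n26
```

apply_moves:
  targets:
    - [[-0.3, 0, 0, 0, 0, 0, 0], [-0.3, 0, 0, 0, 0, 0, 0], [-0.3, 0, 0, 0, 0, 0, 0], [-0.3, 3, -9, 23, 0, 0, 0], [-0.3, 3, -9, 23, 0, 0, 0], [-0.3, 0, 0, 5, -0.13, -0.037, 0], [-0.3, 0, 5, 5, -0.13, -0.037, 0], [-0.3, 0, 5, 0, -0.11, -0.032, 0], [-0.3, 0, 0, 0, 0, 0, 0]]

```text
t: 17.85
ee_pos: [0.5055, -0.0044, 0.117]
tool_rot: [-1.863, -2.479, -0.053]
ft_force: [-0.6, 0.4, 0.5]
grip_width: 0.352
```

```bash
python3 - <<'E'
from rel import *
rel()
s=keynow(("wrist","side"))
S[:2]=.5139,-.0470
for gg in(.08,.085):
    import plan; plan.g=gg
    K=keyR(YAW,np.radians(-12)); G=S+[0,0,.031]+K[:,1]*gg; R=Ro.from_matrix(np.c_[keyR(YAW,0)[:,1],keyR(YAW,0)[:,0],-keyR(YAW,0)[:,2]])
    print(gg,G,delta(G-[0,0,.012],R,s))
E
```

```text
t 17.85 tcp [ 0.5055 -0.0044  0.117 ] ft [-0.5968  0.4155  0.4744]
long arm: lean -3.4 deg, top z at y=.1: 0.0764 n131
z0.045 front y -0.0138 x -0.0074..0.0171 n45
z0.051 front y -0.0030 x -0.0085..0.0168 n68
z0.057 front y -0.0013 x -0.0081..0.0044 n16
z0.063 front y -0.0009 x -0.0067..0.0047 n14
z0.069 front y 0.0008 x -0.0074..0.0049 n17
z0.075 front y 0.0016 x -0.0076..0.0056 n16
z0.081 front y 0.0033 x -0.0059..0.0048 n15
z0.087 front y 0.0198 x -0.0080..0.0053 n38
z0.093 front y 0.0059 x -0.0074..0.0050 n13
nominal [ 0.5233 -0.0693  0.131 ] [16.0318  3.3108] ft [ 0.487   0.4785 -0.6439] [-0.0705 -0.1061  0.0077] 17.95
wrist 0.69 6404 [ 0.5079 -0.0282  0.0787] [16.6768 -9.901 ] 0.00043934115598442004
side 0.65 264 [ 0.513  -0.0533  0.0844] [16.1485 -9.9372] 0.0005287959973168943
both [ 0.5088 -0.0379  0.0804] [15.7993 -9.9095] 0.00045283706421211413
0.08 [0.4923 0.0282 0.0644] (array([-12.7369,  34.1327, -63.5754]), array([-0.0557, -0.0155, -0.0006]))
0.085 [0.491  0.0329 0.0633] (array([-14.085,  38.834, -64.615]), array([-0.0557, -0.0155, -0.0006]))
```

apply_moves:
  targets:
    - [[-0.3, -7, 19, 0, -0.056, -0.015, 0], [-0.3, -7, 20, 0, 0, 0, 0], [-0.3, 0, 0, -20, 0, 0, 0], [-0.3, 0, 0, -20, 0, 0, 0], [-0.3, 0, 0, -13, 0, 0, 0], [-0.3, 0, 0, -8, 0, 0, 0], [-0.3, 0, 0, 0, 0, 0, 0]]

```text
t: 18.85
ee_pos: [0.4902, 0.0318, 0.0532]
tool_rot: [-1.893, -2.505, 0.005]
ft_force: [0.7, -0.1, -0.1]
grip_width: 0.351
```

apply_moves:
  targets:
    - [[-1, 0, 0, 0, 0, 0, 0], [-1, 0, 0, 0, 0, 0, 0], [-1, 0, 0, 0, 0, 0, 0], [-1, 0, 0, 0, 0, 0, 0]]

```text
t: 19.25
ee_pos: [0.4913, 0.0322, 0.0552]
tool_rot: [1.892, 2.506, -0.002]
ft_force: [-1.3, -0.6, 2.2]
grip_width: 0.181
```

```bash
python3 - <<'E'
from chk import *
s=manip.state();C=np.array([.5139,-.0470]);r=s["ee_pos"][:2]-C;print(s["ee_pos"],s["tool_rot"],s["ft_force"],np.hypot(*r),np.degrees(np.arctan2(*r[::-1])))
a0=np.arctan2(r[1],r[0]);R=np.hypot(*r);p=r
for k in np.arange(1,11)*.1:
    n=R*np.array([np.cos(a0-k),np.sin(a0-k)]);print("%.1f"%k,np.round((n-p)*1000,1));p=n
E
```

```text
[0.4913 0.0322 0.0552] [ 1.8925  2.5064 -0.0022] [-1.3289 -0.596   2.1967] 0.08240685360778029 105.91707554506755
0.1 [8.  1.9]
0.2 [8.2 1. ]
0.3 [8.2 0.2]
0.4 [ 8.2 -0.6]
0.5 [ 8.1 -1.4]
0.6 [ 7.9 -2.2]
0.7 [ 7.7 -3. ]
0.8 [ 7.3 -3.7]
0.9 [ 6.9 -4.5]
1.0 [ 6.4 -5.1]
```

apply_moves:
  targets:
    - [[-1, 8, 2, 0, 0, 0, -0.1], [-1, 8, 1, 0, 0, 0, -0.1], [-1, 8, 0, 0, 0, 0, -0.1], [-1, 8, -0.5, 0, 0, 0, -0.1], [-1, 8, -1.5, 0, 0, 0, -0.1], [-1, 0, 0, 0, 0, 0, 0]]

```text
t: 19.85
ee_pos: [0.5313, 0.0328, 0.055]
tool_rot: [2.456, 1.958, -0.004]
ft_force: [-4.9, -1.1, 5.1]
grip_width: 0.176
```

```bash
python3 - <<'E'
from chk import *
s=keynow(("wrist","side")); r=s["ee_pos"][:2]-[.5139,-.0470];print(s["ee_pos"],s["tool_rot"],np.hypot(*r),np.degrees(np.arctan2(*r[::-1])))
E
```

```text
nominal [ 0.5169 -0.0305  0.0739] [-12.8867  -0.1314] ft [-4.8916 -1.0712  5.1405] [-0.5477  0.8599  0.1058] 19.85
wrist 0.56 8009 [ 0.5183 -0.0395  0.0744] [-12.6523  -0.877 ] 0.0020571224221495685
side 0.64 188 [ 0.5084 -0.054   0.084 ] [-14.0225  -9.848 ] 0.0006597029966836337
both [ 0.5176 -0.0415  0.0748] [-12.7333  -1.0018] 0.0020468409446063526
[0.5313 0.0328 0.055 ] [ 2.4564  1.9579 -0.0041] 0.08171221986008649 77.68409007366779
```

apply_moves:
  targets:
    - [[-1, 8, -2, 0, 0, 0, -0.1], [-1, 7.5, -3, 0, 0, 0, -0.1], [-1, 7.5, -4, 0, 0, 0, -0.1], [-1, 7, -4.5, 0, 0, 0, -0.1], [-1, 6.5, -5, 0, 0, 0, -0.1], [-1, 0, 0, 0, 0, 0, 0], [-1, 0, 0, 0, 0, 0, 0]]

```text
t: 20.75
ee_pos: [0.5667, 0.0145, 0.0546]
tool_rot: [-2.862, -1.294, 0.006]
ft_force: [-7.0, -1.7, 5.4]
grip_width: 0.182
```

```bash
python3 - <<'E'
from chk import *
s=keynow(("wrist","side","top")); r=s["ee_pos"][:2]-[.5139,-.0470];print(s["ee_pos"],s["tool_rot"],np.hypot(*r),np.degrees(np.arctan2(*r[::-1])))
E
```

```text
nominal [ 0.5238 -0.0343  0.0736] [-41.3541  -0.1731] ft [-7.0328 -1.6639  5.3748] [-0.6051  1.3938  0.2135] 20.75
wrist 0.55 8047 [ 0.5209 -0.0431  0.0744] [-40.7638  -1.1554] 0.002063821474963222
side 0.89 352 [ 0.5073 -0.0509  0.0835] [-41.369  -10.3361] 0.0008427084589589043
top 0.69 184 [ 0.5058 -0.05    0.083 ] [-43.0342  -9.8609] 0.0010386220535216393
both [ 0.5166 -0.0423  0.0754] [-42.1393  -1.5092] 0.0021786026640243615
[0.5667 0.0145 0.0546] [-2.8621 -1.2937  0.0057] 0.08104653007106331 49.32306020387919
```

apply_moves:
  targets:
    - [[-0.3, 0, 0, 0, 0, 0, 0], [-0.3, 0, 0, 0, 0, 0, 0], [-0.3, 0, 0, 0, 0, 0, 0], [-0.3, 0, 0, 15, 0, 0, 0], [-0.3, 0, 0, 30, 0, 0, 0], [-0.3, 0, 0, 45, 0, 0, 0], [-0.3, 0, 20, 40, 0, 0, 0], [-0.3, 0, 35, 30, 0, 0, 0], [-0.3, 0, 35, 30, 0, 0, 0], [-0.3, 0, 35, 30, 0, 0, 0], [-0.3, 0, 35, 0, 0, 0, 0], [-0.3, 0, 0, 0, 0, 0, 0]]

```text
t: 22.25
ee_pos: [0.5679, 0.179, 0.2776]
tool_rot: [-2.86, -1.299, -0.005]
ft_force: [-0.6, -0.5, -0.6]
grip_width: 0.349
```

```bash
python3 - <<'E'
from chk import *
s=keynow(("side","top"))
a=cv2.imread(f"pics/side_{s['t']:.1f}.png")[170:260,200:290];b=cv2.imread(f"pics/top_{s['t']:.1f}.png")[190:290,180:280]
cv2.imwrite("pics/f.png",np.hstack([cv2.resize(a,(400,400),interpolation=2),cv2.resize(b,(400,400),interpolation=2)]))
E
```

```text
nominal [0.5251 0.13   0.2962] [-41.1562   0.1788] ft [-0.6457 -0.4726 -0.5716] [-0.04    0.0098 -0.0225] 22.25
side 0.88 409 [ 0.5222 -0.038   0.0956] [-43.28   -14.5467] 0.0019072838130434209
top 0.84 671 [ 0.5258 -0.0418  0.0964] [-36.3537  -9.6964] 0.0009387063125400278
both [ 0.5202 -0.0384  0.0965] [-39.6468  -9.9774] 0.0013123765267572928
```

View pics/f.png

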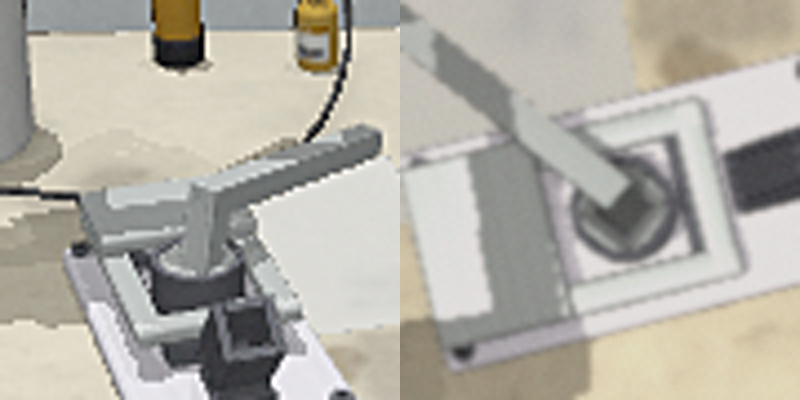

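```bash
python3 - <<'E'
from chk import *
A=[]
for n in("side","top"):
    im,d,P=look(n);r=models.outline_of("square_key",n)[0];X=pts(cv2.erode(r["mask"].astype(np.uint8),np.ones((3,3)))>0,d,P);A.append(X)
    for z0 in(.083,.095):
        p,e=fitkey(X,[.518,-.043,z0,np.radians(-41),np.radians(-10)]);print(n,p[:3],np.degrees(p[3:]),e,"tip",p[:3]-.063*keyR(p[3],p[4])[:,2])
# screw square in top picture, before and now
for f in("pics/top0.png",None):
    g_=cv2.imread(f) if f else im[:,:,::-1].copy()
    c=g_[215:265,210:262]; print()
    cv2.imwrite("pics/sq_%s.png"%("a" if f else "b"),cv2.resize(c,(390,375),interpolation=2))
cv2.imwrite("pics/sq.png",np.hstack([cv2.imread("pics/sq_a.png"),cv2.imread("pics/sq_b.png")]))
E
```

```text
side [ 0.518  -0.0413  0.0813] [-36.3737  -9.7118] 0.00060239180592472 tip [ 0.5117 -0.0499  0.0192]
side [ 0.518  -0.0413  0.0813] [-36.3737  -9.7118] 0.0006023874196069961 tip [ 0.5117 -0.0499  0.0192]
top [ 0.5185 -0.0396  0.0803] [-38.8302  -9.8896] 0.0008907066145147848 tip [ 0.5117 -0.048   0.0182]
top [ 0.5201 -0.0372  0.0965] [-37.2385  -9.7093] 0.0009925037647375082 tip [ 0.5137 -0.0457  0.0344]
```

View pics/sq.png

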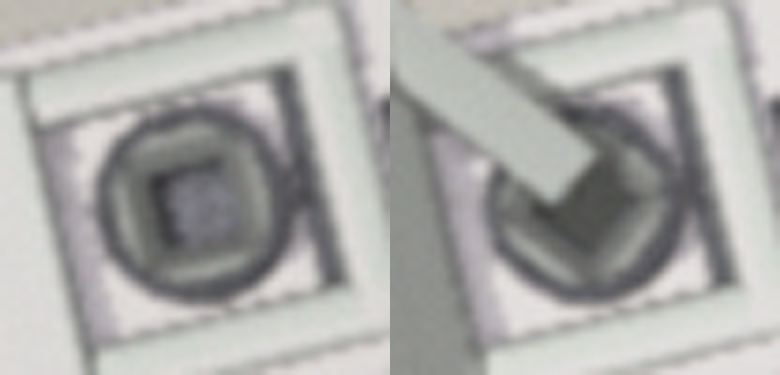

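```bash
python3 - <<'E'
from chk import *
P=eyes.camera_params("top")
ims=[eyes.snapshot("top")[0] for _ in range(4)];now=np.mean(ims,0)
key=models.outline_of("square_key","top")[0]["mask"]
old=cv2.imread("pics/top0.png")[:,:,::-1].astype(float)
def run(im,occ,name,ths):
    g_=cv2.cvtColor(im.astype(np.float32),cv2.COLOR_RGB2GRAY);gx=cv2.Sobel(g_,cv2.CV_32F,1,0);gy=cv2.Sobel(g_,cv2.CV_32F,0,1)
    for h,z in((.0098,.039),(.0115,.043),(.013,.046)):
        best=[]
        for th in ths:
            b=0
            for dx in np.arange(-.002,.0021,.001):
                for dy in np.arange(-.002,.0021,.001):
                    sc=[]
                    for k in range(4):
                        t=np.radians(th+90*k);u=np.array([np.cos(t),np.sin(t),0]);v=np.array([-u[1],u[0],0])
                        L=np.array([proj(np.array([.5139+dx,-.047+dy,z])+h*u+w*h*v,P) for w in(-.8,.8)])
                        nn=np.array([-(L[1]-L[0])[1],(L[1]-L[0])[0]]);nn/=np.linalg.norm(nn)
                        q=np.array([L[0]+(L[1]-L[0])*w for w in np.linspace(0,1,9)]).astype(np.float32)
                        m=cv2.remap(occ.astype(np.float32),q[None,:,0],q[None,:,1],1)[0]<.1
                        a=cv2.remap(gx,q[None,:,0],q[None,:,1],1)[0]*nn[0]+cv2.remap(gy,q[None,:,0],q[None,:,1],1)[0]*nn[1]
                        sc+=[abs(a[m].sum())]; sc+=[0]
                        if k==0:n=0
                        n+=m.sum()
                    b=max(b,sum(sc)/max(n,8))
            best.append(b)
        best=np.array(best);o=best.argsort()[::-1][:4];print(name,h,[(ths[i],round(best[i],1)) for i in o], best.round(0)[::3].tolist())
run(old,np.zeros_like(key),"start",np.arange(-30,60,3))
run(now,cv2.dilate(key.astype(np.uint8),np.ones((3,3)))>0,"now",np.arange(-75,15,3))
E
```

```text
start 0.0098 [(np.int64(18), np.float64(73.6)), (np.int64(21), np.float64(73.5)), (np.int64(15), np.float64(73.5)), (np.int64(24), np.float64(73.2))] [47.0, 50.0, 54.0, 58.0, 67.0, 73.0, 73.0, 67.0, 53.0, 47.0]
start 0.0115 [(np.int64(15), np.float64(100.8)), (np.int64(18), np.float64(100.1)), (np.int64(12), np.float64(99.7)), (np.int64(21), np.float64(98.4))] [66.0, 66.0, 72.0, 81.0, 93.0, 101.0, 95.0, 81.0, 72.0, 68.0]
start 0.013 [(np.int64(15), np.float64(98.6)), (np.int64(18), np.float64(98.5)), (np.int64(12), np.float64(96.6)), (np.int64(21), np.float64(95.1))] [61.0, 63.0, 69.0, 80.0, 90.0, 99.0, 91.0, 79.0, 71.0, 64.0]
now 0.0098 [(np.int64(-39), np.float64(117.0)), (np.int64(-42), np.float64(116.5)), (np.int64(-45), np.float64(115.5)), (np.int64(-63), np.float64(115.4))] [106.0, 115.0, 112.0, 112.0, 117.0, 112.0, 104.0, 102.0, 97.0, 99.0]
now 0.0115 [(np.int64(-36), np.float64(124.2)), (np.int64(-33), np.float64(123.6)), (np.int64(-39), np.float64(123.0)), (np.int64(-30), np.float64(120.1))] [105.0, 103.0, 113.0, 114.0, 123.0, 120.0, 105.0, 104.0, 98.0, 104.0]
now 0.013 [(np.int64(-36), np.float64(117.2)), (np.int64(-33), np.float64(114.8)), (np.int64(-39), np.float64(112.5)), (np.int64(-54), np.float64(112.0))] [81.0, 95.0, 106.0, 105.0, 112.0, 111.0, 95.0, 84.0, 83.0, 84.0]
```

```bash
python3 -c "
from rig import order,manip
print(manip.state()['t']); print(order.finish_job())"
```

```text
22.9
the job is handed in; nothing more can be done
None
```

The key is out of its holder, flipped, and seated short arm down in the screw. The screw has been turned clockwise by about an eighth of a turn. I let go, backed the arm off and handed in at 22.9 s of the 48 s allowed.

**How it went:** The first insertion failed. The tip caught on the countersink, and the key tilted about 24° and slid roughly 20 mm in the jaws. I lifted it, tilted the tool to bring it level again and put it in with small steps guided by the wrist force. I then let go, took hold again about 85 mm from the bend and swung the key 1.0 rad (57°).

**Last checks:**
- **Seating:** the side camera puts the short tip about 19 mm above the bench, and the socket floor is at 18 mm. The key sags about 10°, within the expected 13°. One of two fits to the top view disagreed and put the tip 16 mm higher, but that fit matched less well and started from a worse guess.
- **Screw angle:** I could only measure this roughly. Matching the socket's square in the top view gave about 50° of turn, or 0.87 rad. Taking the 0.15–0.3 rad free play off the key's swing gives 0.70–0.85 rad. The target was 0.79 rad.
- **Key after release:** it sprang back about 2 to 5° on letting go.

The largest wrist force I saw in the move reports was about 25 N, during the failed insertion. At hand-in the robot was touching nothing.

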